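Free the stuck locating block from the gluing jig

ROBOT

A 6-joint arm with a two-finger parallel gripper is mounted at the origin on the work surface. World frame = base frame: x ahead of the robot, y to its left, z up, the work surface at z = 0. Lengths are in mm, angles in rad, forces in N, time in s.
With the tool pointing down it reaches from about 350 to 775 mm from the base axis. Payload 7.3 kg.
Tool frame: the origin (TCP) lies midway between the tips of the shut fingers; the grasp point (between the pads) lies 19 mm behind it (grasp_offset is the z of the grasp point in the tool frame, in mm); z points along the fingers, y is the direction in which the jaws open and shut (so a half turn about z gives the same grasp; the last joint's range is limited). The gripper opens to 92 mm and grips with 3 to 60 N. Pads are 19 mm wide; open, the fingers measure 130 mm over their backs; the gripper's body (75 mm by 190 mm) begins 47 mm behind the grasp point.
Start: joints at [-1.338, 0.342, 1.524, -0, 1.275, -0.146], TCP at [194.172, -487.796, 192.241] pointing down, gripper open.
Joint ranges: [-2.53, 2.53], [-0.77, 2.02], [0.04, 2.7], [-1, 4.14], [0.28, 2.66], [-3.11, 3.11]. Speed limits (rad/s): [2.57, 2.57, 3.14, 3.14, 3.14, 3.14].

INTERFACE

Orientations are given as [roll, pitch, yaw] about the fixed x, y, z axes, in that order (R = Rz(yaw) Ry(pitch) Rx(roll)).
In Python, from plant import get_obs, capture, camera_model, close_job, boxes_of, regions_of, place_of, grasp_offset gives the robot as it stands. The module is installed in compiled form; this text tells all that it offers.
- The arm moves only by the tool send_rows, never from a script. Its argument "targets" is a list that holds one entry, the list of rows, each a list of 7 numbers: the turn, a rotation vector about the tool's x, y, z in degrees, then the shift along the tool's x, y, z in mm, then the closure, from -1 (fully open) to 1 (shut). A call has 1 to 5 rows; each row is the pose to reach, as a shift and turn from the pose commanded when the call began, along the tool's axes at that moment; what a row does not reach only later rows make up. A row lasts 1/12 s, in which the tool goes at most 41.7 mm and 7.16 degrees, less where a joint would pass 70% of its speed; a pose out of reach is approached as far as the arm can. A call with a gripper value outside its range is refused whole. The fingers move at their own pace and stop on an object; the grip force is fixed at half the most. Time passes only in rows, so rows that repeat a pose let the fingers close. It gives the time, the measured TCP pose, the force and the opening at its end, in the units of the state.
- get_obs(): the state, without advancing time (a new reading comes with each control period).
- capture(name): name is "side" or "top"; returns the picture (420x560x3 uint8, red, green, blue); there is no depth.
- camera_model(name): a dict with "K" (3x3 intrinsics, pixels), "world_to_cam" (4x4, takes a point from world to camera coordinates). Camera axes: x right, y up, looking along -z (the intrinsics and any distortion apply to the point x, -y, -z); pixel columns grow to the right and rows downward; lengths in mm; the calibration is good to about 2 mm. A picture is of the moment at which its call begins. camera_model takes no time and is no camera call.
- close_job(): hands the job in, once; it reports no verdict.
Trained networks look in the newest picture that a camera, given by its name, has taken for a name from the list of things; names that differ only in an ending like _2 or _b are one class to them, and where a whole thing is asked for, a point or a joint stands for the part that bears it (a point fixed in the world has none). Each returns a list of dicts, best first, with "conf" (0 to 1); they miss things now and then, are a little off and sometimes report something else, mostly with a low value. They report only what shows in the picture. A call takes as long as a camera call. They do not tell look-alikes from the thing itself.
- boxes_of(label, camera): "location" ([row, column] in pixels, amid what is visible of it).
- regions_of(label, camera): "region" (420x560 bool, what is visible of it) and "location" ([row, column] in pixels, amid what is visible of it).
- place_of(label, camera): "location" ([row, column] in pixels: a listed point, or the origin of a listed thing).
The state is a dict: "time": time; "joint_positions": joint angles; "dq": joint speeds; "tau": joint torques, N m; "tool_pos": TCP position; "tcp_rot": TCP orientation; "contact_force": force on the tool from outside, world axes, zero at the start; "moment": the same for the moment, N m; "grip_width": finger opening in mm.
Only numpy, scipy, OpenCV 4.12 (cv2) and the standard library are available. Lean on these libraries where they do the work, as an engineer would, in place of code of your own. Each camera call takes 0.05 s, during which the arm holds its last target.

TASK

Lift the steel keeper rod off the gluing jig and push it straight down past the sprung jaw of the green clip until it sits fully home in both forks with the jaw closed over it, and let go of it. Then take the orange locating block by its neck and rock it side to side, towards one cheek and then the other, until both stiff cheeks have been eased out and it comes free; lift it and finish still holding it upright, just clear (a centimetre or two) above the cheeks, straight over its seat. Leave the other things on the table where they are.

Things in the scene. Friction and masses are not known exactly. Their poses are not given: they have to be found in the camera images.
- jig: Fixed gluing jig, plywood base 130 x 124 x 12 mm; origin at the centre of its underside, z up. Cheeks slide and the block rocks along its y; the rod lies along its x. Posts at x = +-42 mm (10 mm thick in x, 26 mm wide) rise to 126 mm, with ears to 138 mm round an open notch 14 mm wide for the rod. The block stands at x = y = 0 in a channel 33 x 43 mm, floor at z = 12 mm.
- cheek_l (a joint): Blue cheek on the jig's +y side: friction slide (about 10 N, no spring, stays where pushed), 0 to 0.001 m at the start, grows outwards (+y) to 0.007 m. At 0 its lip (z = 50 to 56 mm, the cheek's top) ends 12.5 mm from the middle plane, over the block's shoulder: a straight pull lifts the block 4 mm, then locks. The block passes when both cheeks are out 4 mm. Outer face 41 mm from the middle.
- cheek_r (a joint): Yellow cheek on the jig's -y side, mirror image of cheek_l: grows as it moves outwards (-y of the jig).
- block_mid (a point): Loose orange locating block, 94 mm tall, 0.12 kg; point at its centre, 47 mm above its underside, z up, x and y as the jig's. Half-round foot, body 40 (x) x 31 (y) mm up to its shoulders 34 mm above the underside, then a neck 32 (x) x 24 (y) mm up to the top. Seated, the underside is at z = 12 mm, this point at 59 mm, the top at 106 mm.
- block_neck (a point): Point in the block's neck at which to take it, 76 mm above its underside (z = 88 mm when seated), across its 24 mm width from above, fingers closing along the jig's y. Grip it firmly.
- block_foot (a point): Axis of the block's half-round foot (radius 15.5 mm, axis along x, 15.5 mm above the underside; z = 27.5 mm seated). The seated block rocks about this axis: turning it with the gripper by about 0.2 rad (12 degrees) about it, to +y or -y, pushes the cheek on that side out by 4 to 5 mm.
- rod_mid (a point): Loose steel keeper rod, 10 mm diameter, 160 mm long, 0.09 kg, red bands at the ends; point at its centre, x along the rod. At the start it lies level along the jig's x in the post notches, axis 131 mm above the table, 25 mm above the block's top; taken at its middle from above.
- clip: Fixed green rod clip, base 125 x 60 x 10 mm; origin at the centre of its underside, x along the rod's resting direction (either way round is right). Two forks at x = +-45 mm (12 mm wide in x), slots 11.6 mm wide open at the top, slot floor z = 30 mm, flared mouth about 18 mm wide at z = 60 mm. Between the forks 78 mm are free for the fingers down to z = 10 mm.
- clip_seat (a point): Where the middle of the rod's axis lies when fully home in the clip: above the clip's origin, 35 mm above the table.
- jaw (a joint): Black sprung jaw hinged low on the clip's +y side, one hook at each fork. 0 = closed, hooks over the slots at z = 44 mm; grows (rad) as the rod going down pushes it outwards by about 0.1, and springs back over the rod when it is home. Pushing the rod past takes about 5 to 15 N.
- thread: Red thread spool, 30 mm diameter, 32 mm tall, loose, standing between the jig and the clip: leave alone. Origin at the centre of its underside.
- cup: White paper cup, 72 mm wide, 80 mm tall: leave alone. Origin at the centre of its underside.
- tape: Yellow roll of tape lying flat, 96 mm wide, 24 mm tall: leave alone. Origin at the centre of its underside.
- glue: White glue bottle, 48 mm wide, 120 mm tall: leave alone. Origin at the centre of its underside.
- driver: Screwdriver lying on the table: leave alone. Origin near its middle, on its underside.
- cork_block: Cork sanding block 80 x 50 x 25 mm: leave alone. Origin at the centre of its underside.
Mind the look-alikes: they are no part of the job. Leave any blue look-alike of the part that bears block_mid alone.

How it is judged:
By the outcome, as a careful person would: the job done as asked, in the order asked, and still so for the second after the job is handed in, while the arm keeps its last pose, push and grip.
It also fails if it takes over 67 s, if anything falls off the work surface, if the arm or the gripper's body presses on something with over 40 N, if the wrist force passes 120 N, or if a joint passes its speed limit or range.

## Working session

There is one attempt and no reset: what is moved stays moved. The work goes in short steps, Python scripts to look and compute and a tool call to move; the robot and the scene stay as the last step left them, time stands still between calls to the robot, and variables do not carry over. Pictures are saved under pics/ and viewed, and the job is handed in when it is done.

Besides the shell and the picture viewer there is one more tool, called after "Request:" as name([rows], argument=value, ...), one row to a line, values as JSON. send_rows: Moves the arm, as the interface text tells. Its arguments: {"type":"object","properties":{"targets":{"type":"array","items":{"type":"array","items":{"type":"array","items":{"type":"number"}}}}},"required":["targets"]}

```bash
mkdir -p pics; ls; python3 - <<'E'
from plant import *
import cv2
print(get_obs(), grasp_offset)
for n in("top","side"):
    im=capture(n); cv2.imwrite(f"pics/{n}0.png",im[:,:,::-1]); print(camera_model(n))
E
```

```text
pics
{'time': 0.0, 'joint_positions': array([-1.33800329e+00,  3.42691869e-01,  1.52503980e+00,  3.62855326e-06,
        1.27539178e+00, -1.45984079e-01]), 'dq': array([ 0.00134439, -0.00019842, -0.00031644, -0.00010214, -0.00013536,
       -0.00132704]), 'tau': array([-1.19395327e-04, -4.31243598e+01, -2.44213468e+01,  7.15467031e-02,
        5.58741507e-02, -1.32240607e-04]), 'tool_pos': array([ 194.05729937, -487.31440898,  191.55306791]), 'tcp_rot': array([-3.14007865e+00, -2.26110879e-04,  3.78775891e-01]), 'contact_force': array([-0.6060965 , -0.33230719,  0.53605392]), 'moment': array([ 0.00664222,  0.00342854, -0.00920268]), 'grip_width': 91.58913784036187} -18.8
{'K': array([[418.83500663,   0.        , 284.05792296],
       [  0.        , 418.83500663, 220.60550633],
       [  0.        ,   0.        ,   1.        ]]), 'world_to_cam': array([[ 2.80742979e-02, -9.99587867e-01,  5.99412752e-03,
        -1.43046136e+01],
       [ 9.88045795e-01,  2.86584542e-02,  1.51473432e-01,
        -6.31791563e+02],
       [-1.51582788e-01,  1.66996222e-03,  9.88443155e-01,
        -9.56797325e+02],
       [ 0.00000000e+00,  0.00000000e+00,  0.00000000e+00,
         1.00000000e+00]])}
{'K': array([[398.09836575,   0.        , 275.86995377],
       [  0.        , 398.09836575, 209.06991934],
       [  0.        ,   0.        ,   1.        ]]), 'world_to_cam': array([[ 8.82272923e-01, -4.70716381e-01, -4.53623440e-03,
        -5.54547007e+02],
       [ 3.60908451e-01,  6.70208156e-01,  6.48510692e-01,
        -2.75000216e+02],
       [-3.02224385e-01, -5.73800589e-01,  7.61192029e-01,
        -7.78311674e+02],
       [ 0.00000000e+00,  0.00000000e+00,  0.00000000e+00,
         1.00000000e+00]])}
```

View pics/top0.png

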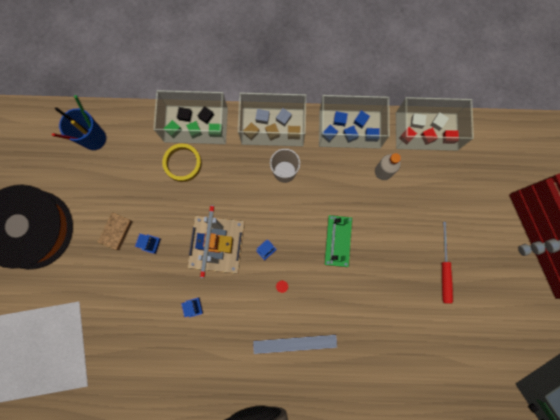

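View pics/side0.png

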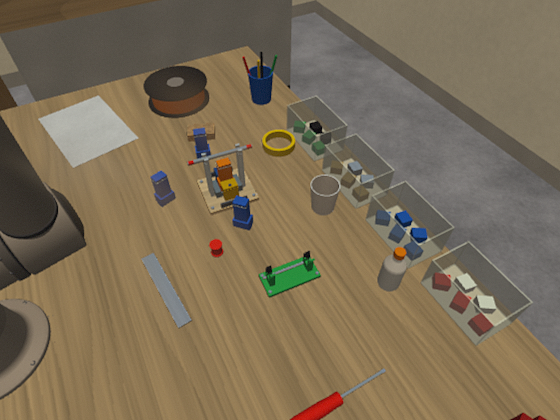

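```bash
cat > h.py <<'E'
from plant import *
import numpy as np, cv2
from scipy.optimize import least_squares
C={n:camera_model(n) for n in("top","side")}
def proj(n,P):
    P=np.atleast_2d(P); W=C[n]["world_to_cam"]; c=P@W[:3,:3].T+W[:3,3]
    q=np.c_[c[:,0],-c[:,1],-c[:,2]]@C[n]["K"].T
    return q[:,:2]/q[:,2:]      # col,row
def atz(n,col,row,z):
    f=lambda p:proj(n,[p[0],p[1],z])[0]-[col,row]
    return least_squares(f,[500,0]).x
def tri(d): # {cam:(col,row)}
    r=least_squares(lambda p:np.concatenate([proj(n,p)[0]-d[n] for n in d]),[500,0,50.]); return r.x,np.sqrt(2*r.cost)
E
python3 - <<'E'
from h import *
o=[]
for n in("top","side"):
    capture(n)
    for l in "jig block_mid block_neck block_foot rod_mid clip clip_seat jaw cheek_l cheek_r thread".split():
        r=place_of(l,n) if l not in("jaw","cheek_l","cheek_r") else boxes_of(l,n)
        print(n,l,[(np.round(x["location"],1).tolist(),round(float(x["conf"]),2)) for x in r[:6]])
print(get_obs()["time"])
E
```

```text
top jig [([242.9, 211.4], 0.79), ([239.9, 209.4], 0.45)]
top block_mid [([308.0, 189.9], 0.77), ([240.8, 215.1], 0.69), ([243.4, 149.1], 0.66), ([247.1, 265.3], 0.64), ([164.3, 184.3], 0.39)]
top block_neck [([245.5, 265.3], 0.74), ([244.1, 145.2], 0.67), ([310.1, 186.8], 0.63), ([241.2, 212.9], 0.51)]
top block_foot [([307.4, 194.1], 0.88), ([250.6, 263.2], 0.7), ([243.1, 152.9], 0.58), ([241.9, 215.6], 0.45)]
top rod_mid [([240.8, 210.6], 0.55)]
top clip [([242.5, 336.5], 0.77)]
top clip_seat [([238.5, 341.7], 0.76)]
top jaw [([238.4, 333.8], 0.71)]
top cheek_l [([245.5, 225.4], 0.74), ([164.2, 390.4], 0.63)]
top cheek_r [([245.5, 225.4], 0.74), ([164.2, 390.4], 0.63)]
top thread [([283.9, 280.4], 0.46)]
side jig [([189.0, 224.5], 0.93), ([152.1, 220.8], 0.19)]
side block_mid [([172.3, 226.8], 0.92), ([212.3, 241.2], 0.82), ([190.0, 158.4], 0.77), ([143.4, 201.9], 0.64)]
side block_neck [([203.4, 239.5], 0.93), ([180.3, 162.2], 0.92), ([163.8, 225.6], 0.81), ([135.4, 203.1], 0.69)]
side block_foot [([196.7, 165.4], 0.94), ([153.2, 200.1], 0.9), ([182.7, 225.6], 0.81), ([222.8, 244.8], 0.56)]
side rod_mid [([154.2, 222.0], 0.76), ([279.9, 385.5], 0.39)]
side clip [([270.4, 283.7], 0.75), ([276.4, 289.1], 0.62), ([148.8, 279.4], 0.18)]
side clip_seat [([269.1, 287.3], 0.85)]
side jaw [([268.4, 288.2], 0.7), ([169.2, 225.2], 0.53)]
side cheek_l [([190.1, 227.9], 0.53)]
side cheek_r [([190.1, 227.9], 0.53)]
side thread [([249.0, 215.6], 0.49)]
1.3
```

```bash
python3 - <<'E'
import cv2
a=cv2.imread("pics/top0.png"); b=cv2.imread("pics/side0.png")
cv2.imwrite("pics/t_jig.png",cv2.resize(a[195:290,170:300],None,fx=6,fy=6,interpolation=cv2.INTER_CUBIC))
cv2.imwrite("pics/t_clip.png",cv2.resize(a[200:280,300:380],None,fx=7,fy=7,interpolation=cv2.INTER_CUBIC))
cv2.imwrite("pics/s_jig.png",cv2.resize(b[120:240,170:290],None,fx=5,fy=5,interpolation=cv2.INTER_CUBIC))
cv2.imwrite("pics/s_clip.png",cv2.resize(b[230:310,240:340],None,fx=7,fy=7,interpolation=cv2.INTER_CUBIC))
E
```

```text
(no output)
```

View pics/t_jig.png

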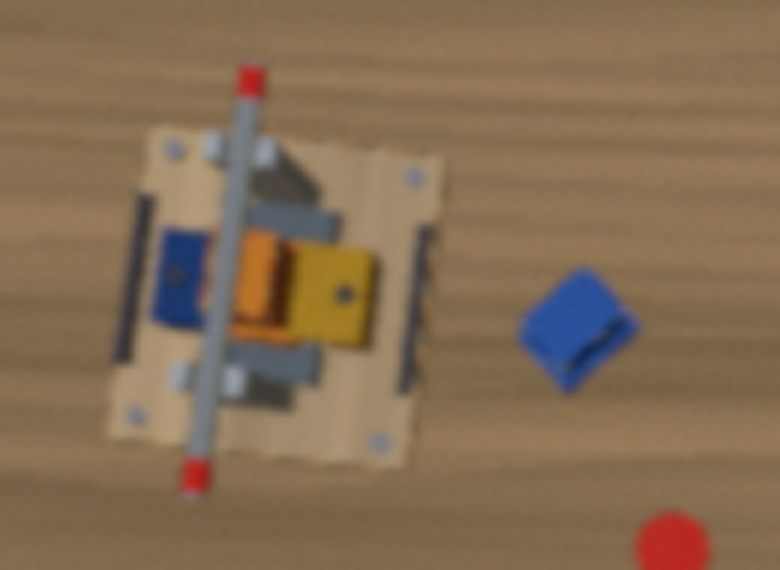

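View pics/t_clip.png

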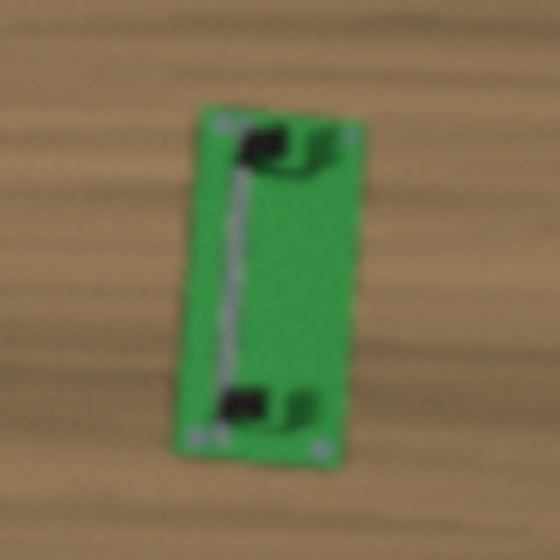

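View pics/s_jig.png

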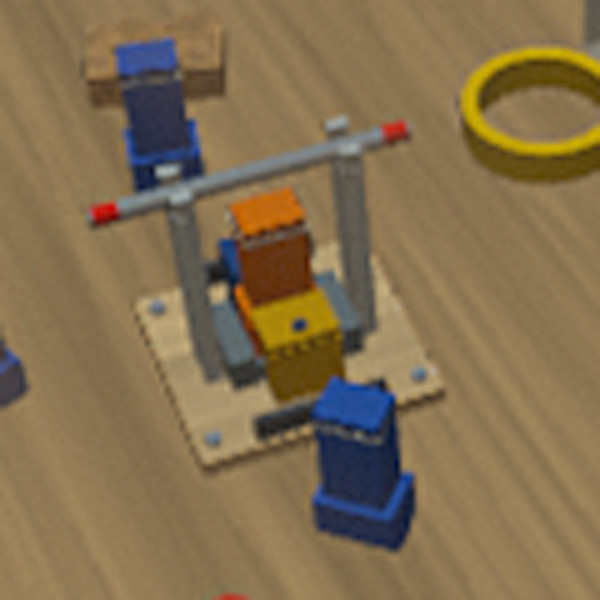

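View pics/s_clip.png

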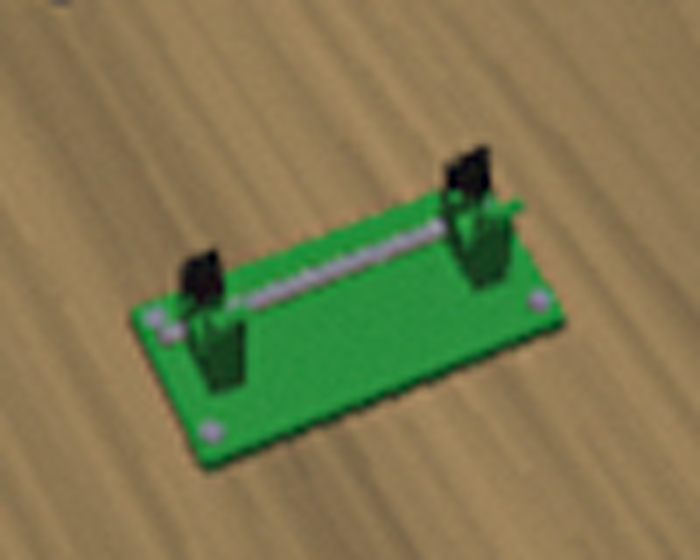

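```bash
cat > fit.py <<'E'
from h import *
def unc(p,s,off): return (np.array(p,float)+.5)/s-.5+np.array(off)
def fit(mod,obs):
    def f(p,split=False):
        c,s=np.cos(p[2]),np.sin(p[2]); r=[]
        for n in obs:
            for (a,b,z),uv in obs[n]:
                P=[p[0]+c*a-s*b,p[1]+s*a+c*b,z]; r.append(proj(n,P)[0]-uv)
        return np.concatenate(r)
    r=least_squares(f,[500,100,0]); print(mod,r.x,np.round(r.fun.reshape(-1,2),1).tolist()); return r.x
T=lambda p:unc(p,6,(170,195)); S=lambda p:unc(p,5,(170,120))
jt=[((65,62,12),T((152,128))),((65,-62,12),T((442,155))),((-65,-62,12),T((405,467))),((-65,62,12),T((108,437))),
 ((80,0,131),T((252,66))),((-80,0,131),T((194,494)))]
js=[((-65,62,12),S((138,302))),((-65,-62,12),S((205,460))),((65,-62,12),S((443,388))),((65,62,12),S((375,250))),
 ((80,0,131),S((408,130))),((-80,0,131),S((90,213)))]
T=lambda p:unc(p,7,(300,200)); S=lambda p:unc(p,7,(240,230))
ct=[((62.5,30,10),T((200,107))),((62.5,-30,10),T((370,120))),((-62.5,-30,10),T((343,468))),((-62.5,30,10),T((175,452)))]
cs=[((-62.5,30,10),S((135,315))),((-62.5,-30,10),S((208,463))),((62.5,-30,10),S((565,318)))]
for a,t,s in(("jig",jt,js),("clip",ct,cs)):
    fit(a+" t",{"top":t});fit(a+" s",{"side":s});fit(a,{"top":t,"side":s})
E
python3 fit.py
```

```text
jig t [ 5.72951182e+02  1.70587979e+02 -7.45736224e-02] [[-0.8, 0.2], [0.4, 0.8], [0.4, 1.2], [-0.6, 0.9], [0.2, -2.0], [0.3, -0.8]]
jig s [ 5.73757675e+02  1.69736747e+02 -1.14429966e-01] [[-0.6, -0.6], [-1.7, 0.9], [0.0, 0.9], [-1.7, -2.7], [2.3, 0.4], [1.3, 0.6]]
jig [ 5.73356068e+02  1.70282251e+02 -8.91416641e-02] [[-0.2, -0.3], [0.9, 1.0], [0.1, 1.4], [-0.8, 0.4], [0.9, -2.1], [-0.1, -1.0], [-1.2, -0.1], [-1.1, 1.1], [0.2, 0.2], [-2.7, -3.0], [1.8, -0.2], [1.3, 1.0]]
clip t [ 5.92386654e+02 -1.32310786e+02 -6.46534992e-02] [[0.2, -0.5], [-0.2, -0.1], [0.2, 0.3], [-0.2, 0.3]]
clip s [ 5.92236123e+02 -1.32152059e+02 -5.92303902e-02] [[-0.8, -0.6], [-0.1, 0.7], [0.9, -0.2]]
clip [ 5.92322538e+02 -1.32266537e+02 -6.26047765e-02] [[0.1, -0.4], [-0.3, -0.1], [0.2, 0.3], [-0.1, 0.3], [-0.8, -0.6], [-0.1, 0.6], [1.0, -0.1]]
```

```bash
cat >> fit.py <<'E'
print()
def fit2(t,s):
    def f(p):
        c,q=np.cos(p[2]),np.sin(p[2]); r=[]
        for n,o in(("top",t),("side",s)):
            for (a,b,z),uv in o:
                if z>100:a=a+p[3]
                r.append(proj(n,[p[0]+c*a-q*b,p[1]+q*a+c*b,z])[0]-uv)
        return np.concatenate(r)
    r=least_squares(f,[570,170,0,0],loss="soft_l1"); print(r.x,np.round(f(r.x).reshape(-1,2),1).tolist())
fit2(jt,js[:3]+js[4:]); fit2(jt,[]); fit2(jt[:4],js[:3]); fit2([],js[:3]+js[4:])
for n,o in(("top",jt),("side",js)):
  print(n,[ (np.round(atz(n,*uv,z),1)).tolist() for (a,b,z),uv in o])
E
python3 fit.py | sed '1,/^$/d'
```

```text
[ 5.75141246e+02  1.70716333e+02 -8.03126071e-02 -5.11205693e+00] [[-0.6, -0.8], [0.5, 0.0], [0.2, 0.4], [-0.8, -0.1], [0.1, -0.7], [-0.2, 0.6], [-0.8, -0.2], [-0.2, 0.8], [0.8, -0.4], [0.3, -0.1], [-0.1, 1.5]]
[ 5.74921098e+02  1.70470716e+02 -7.46019062e-02 -5.02409079e+00] [[-0.7, -0.6], [0.5, -0.0], [0.4, 0.4], [-0.5, 0.1], [0.0, -0.7], [0.1, 0.7]]
[ 5.75092041e+02  1.70462345e+02 -7.89840298e-02  0.00000000e+00] [[-0.5, -0.8], [0.6, 0.0], [0.3, 0.4], [-0.6, -0.1], [-0.8, -0.1], [-0.2, 0.9], [0.9, -0.4]]
[ 5.76090077e+02  1.71612474e+02 -9.83602970e-02 -5.66590745e+00] [[-0.3, -1.0], [-0.6, 0.2], [0.8, -0.3], [0.5, -0.1], [-0.2, 0.8]]
top [[642.9, 225.7], [635.0, 105.1], [506.4, 114.6], [515.1, 235.9], [648.2, 164.9], [491.5, 177.2]]
side [[516.9, 235.9], [506.9, 116.4], [632.5, 103.5], [645.0, 212.0], [649.0, 164.6], [492.2, 182.2]]
```

```bash
cat > go.py <<'E'
import sys,numpy as np
from plant import get_obs
from scipy.spatial.transform import Rotation as R
# go.py x y z yaw [tilt about jig x(rad, right-handed)]
x,y,z,yaw=map(float,sys.argv[1:5]); tilt=float(sys.argv[5]) if len(sys.argv)>5 else 0
o=get_obs(); R0=R.from_euler("xyz",o["tcp_rot"]); 
Rt=R.from_euler("z",yaw)*R.from_euler("x",tilt)*R.from_euler("x",np.pi)
print("turn",np.round((R0.inv()*Rt).as_rotvec(degrees=True),2).tolist(),"shift",np.round(R0.inv().apply(np.array([x,y,z])-o["tool_pos"]),1).tolist())
print("t",round(o["time"],2),np.round(o["tool_pos"],1),np.round(o["tcp_rot"],4),np.round(o["contact_force"],1),round(o["grip_width"],1))
E
python3 go.py 570 171 230 -0.08
```

```text
turn [0.0, -0.0, 26.29] shift [592.8, -473.1, -37.8]
t 1.3 [ 194.2 -487.8  192.2] [3.1415 0.     0.3788] [-0.1 -0.3  0.3] 92.2
```

Request:
send_rows([
  [[0,0,6,32,-25,-38,-1],[0,0,12,64,-50,-38,-1],[0,0,18,96,-75,-38,-1],[0,0,24,128,-100,-38,-1],[0,0,26.3,160,-125,-38,-1]],
])

```text
time: 1.72
tool_pos: [293.8, -316.7, 230.6]
tcp_rot: [3.141, -0.001, -0.087]
contact_force: [1.5, 0.4, 0.9]
grip_width: 91.8
```

```bash
python3 go.py 570 171 230 -0.08
```

```text
turn [0.04, -0.04, -0.38] shift [233.0, -509.8, 0.3]
t 1.72 [ 293.8 -316.7  230.6] [ 3.1408e+00 -7.0000e-04 -8.6600e-02] [1.5 0.4 0.9] 91.8
```

Request:
send_rows([
  [[0,0,0,17,-37,0,-1],[0,0,0,34,-74,0,-1],[0,0,0,51,-111,0,-1],[0,0,0,68,-148,0,-1],[0,0,0,85,-185,0,-1]],
])

```text
time: 2.13
tool_pos: [393.4, -138.8, 230.5]
tcp_rot: [3.141, -0.001, -0.08]
contact_force: [0.9, -0.7, -0.0]
grip_width: 91.8
```

Request:
send_rows([
  [[0,0,0,17,-37,0,-1],[0,0,0,34,-74,0,-1],[0,0,0,51,-111,0,-1],[0,0,0,68,-148,0,-1],[0,0,0,85,-185,0,-1]],
])

```text
time: 2.55
tool_pos: [493.0, 39.0, 230.4]
tcp_rot: [3.141, -0.001, -0.08]
contact_force: [1.0, -0.6, 0.0]
grip_width: 91.9
```

```bash
python3 go.py 570 171 230 -0.08
```

```text
turn [0.01, -0.04, 0.01] shift [66.2, -137.7, 0.4]
t 2.55 [493.   39.  230.4] [ 3.1414e+00 -7.0000e-04 -7.9900e-02] [ 1.  -0.6  0. ] 91.9
```

Request:
send_rows([
  [[0,0,0,17,-35,0,-1],[0,0,0,34,-70,15,-1],[0,0,0,51,-105,35,-1],[0,0,0,63,-132,60,-1],[0,0,0,63,-132,60,-1]],
])

```text
time: 2.97
tool_pos: [564.7, 167.9, 163.9]
tcp_rot: [3.141, 0.008, -0.076]
contact_force: [-2.6, -0.4, -1.4]
grip_width: 91.3
```

Request:
send_rows([
  [[0,0,0,0,0,0,-1],[0,0,0,0,0,0,-1]],
])

```text
time: 3.13
tool_pos: [565.7, 163.2, 170.4]
tcp_rot: [3.141, 0.0, -0.08]
contact_force: [-0.1, -0.2, 0.0]
grip_width: 91.9
```

```bash
python3 go.py 570 171 117 -0.08; python3 - <<'E'
from h import *
a=capture("top");b=capture("side")
for i in (a,b): pass
cv2.imwrite("pics/t1.png",cv2.resize(a[180:300,150:300],None,fx=5,fy=5,interpolation=cv2.INTER_CUBIC)[:,:,::-1])
cv2.imwrite("pics/s1.png",cv2.resize(b[90:230,160:300],None,fx=4,fy=4,interpolation=cv2.INTER_CUBIC)[:,:,::-1])
E
```

```text
turn [0.03, 0.0, 0.01] shift [3.7, -8.2, 53.4]
t 3.13 [565.7 163.2 170.4] [ 3.1411e+00  1.0000e-04 -7.9900e-02] [-0.1 -0.2  0. ] 91.9
```

View pics/t1.png

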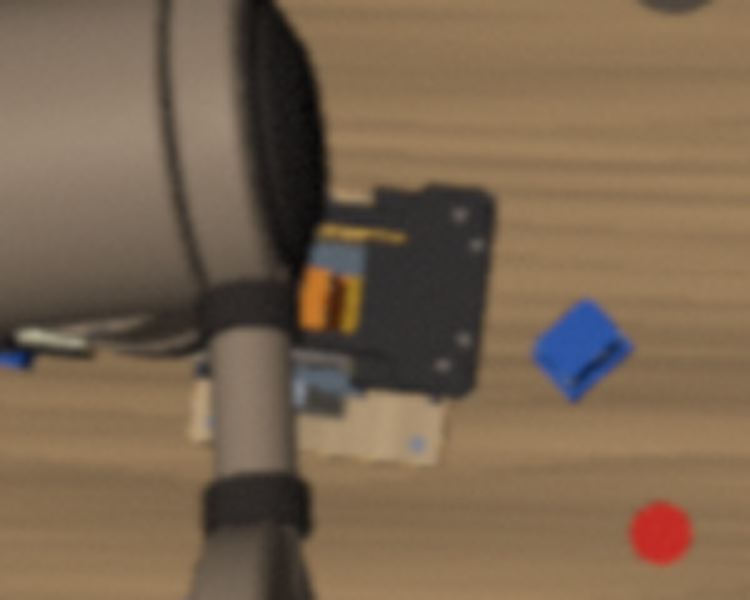

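View pics/s1.png

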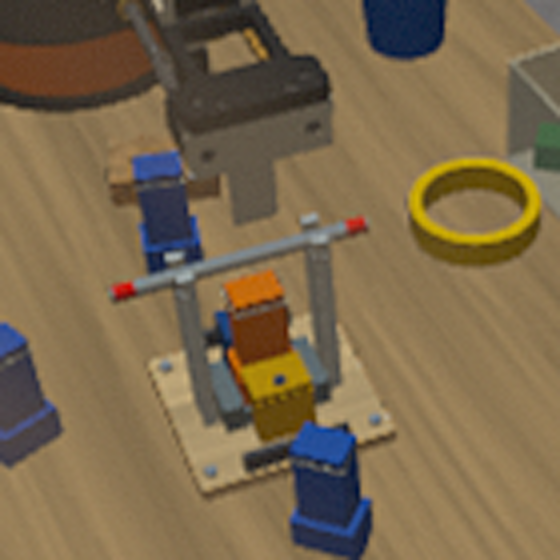

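```bash
python3 - <<'E'
from h import *
c,s=np.cos(-.08),np.sin(-.08)
for d in(-65,-46,46,65):
    print(d,[np.round((proj("side",[565.7-s*d+c*e,163.2+c*d+s*e,170.4])[0]-[160,90]+.5)*4-.5).tolist() for e in(-9.5,9.5)])
E
```

```text
-65 [[253.0, 294.0], [286.0, 284.0]]
-46 [[243.0, 272.0], [275.0, 263.0]]
46 [[193.0, 175.0], [224.0, 167.0]]
65 [[184.0, 157.0], [214.0, 149.0]]
```

```bash
python3 - <<'E'
from h import *
b=capture("side").copy()
c,s=np.cos(-.08),np.sin(-.08)
B=cv2.resize(b[40:190,160:310],None,fx=5,fy=5,interpolation=cv2.INTER_CUBIC)[:,:,::-1].copy()
def mk(P,col):
    u=(proj("side",P)[0]-[160,40]+.5)*5-.5; cv2.circle(B,tuple(int(v) for v in u),4,col,-1)
for d in(-65,-46,46,65):
  for e in(-9.5,9.5): mk([565.7-s*d+c*e,163.2+c*d+s*e,170.4],(0,255,0))
mk([565.7,163.2,170.4],(0,0,255))
for d in(-95,95):
  for e in(-37.5,37.5): mk([565.7-s*d+c*e,163.2+c*d+s*e,170.4+66],(255,0,255))
cv2.imwrite("pics/s2.png",B[:600])
E
```

```text
(no output)
```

View pics/s2.png

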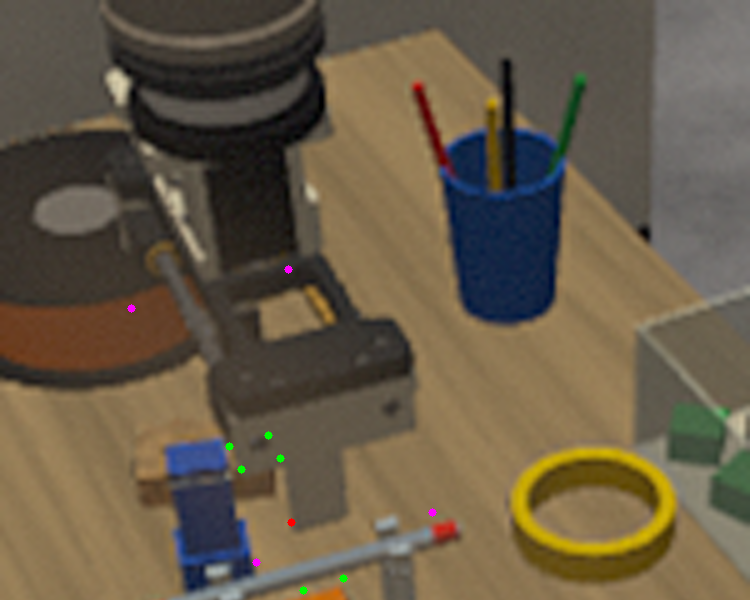

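```bash
python3 - <<'E'
from h import *
b=capture("top").copy()
c,s=np.cos(-.08),np.sin(-.08)
B=cv2.resize(b[180:300,150:300],None,fx=5,fy=5,interpolation=cv2.INTER_CUBIC)[:,:,::-1].copy()
def mk(P,col):
    u=(proj("top",P)[0]-[150,180]+.5)*5-.5; cv2.circle(B,tuple(int(v) for v in u),4,col,-1)
for d in(-65,-46,46,65):
  for e in(-9.5,9.5): mk([565.7-s*d+c*e,163.2+c*d+s*e,170.4],(0,255,0))
mk([565.7,163.2,170.4],(0,0,255))
for d in(-95,95):
  for e in(-37.5,37.5): mk([565.7-s*d+c*e,163.2+c*d+s*e,170.4+66],(255,0,255))
cv2.imwrite("pics/t2.png",B[:600])
o=get_obs(); print(o["joint_positions"],o["tool_pos"])
E
```

```text
[ 1.49496411e-01  4.73610493e-01  1.37549238e+00 -2.45135722e-04
  1.28986318e+00  1.80206944e+00] [566.14327725 162.45037693 171.80401396]
```

View pics/t2.png

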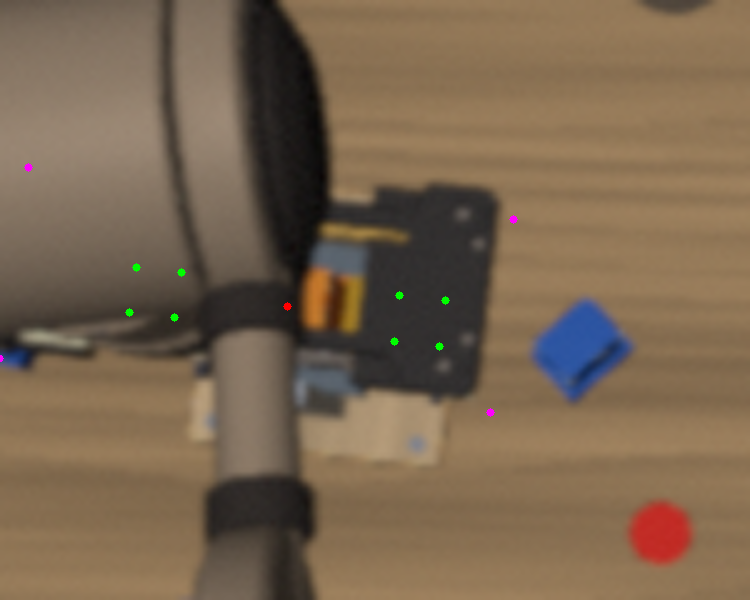

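Request:
send_rows([
  [[0,0,0,0,0,0,0.4],[0,0,0,0,0,0,0.4],[0,0,0,0,0,0,0.4],[0,0,0,0,0,0,0.4],[0,0,0,0,0,0,0.4]],
])

```text
time: 3.75
tool_pos: [565.7, 163.3, 170.3]
tcp_rot: [3.142, -0.0, -0.08]
contact_force: [-0.3, -0.6, 0.6]
grip_width: 63.2
```

```bash
cat > ov.py <<'E'
from h import *
import sys
from scipy.spatial.transform import Rotation as R
o=get_obs(); b=capture("side"); r0,c0=[int(v) for v in sys.argv[2:4]]
RR=R.from_euler("xyz",o["tcp_rot"]); t=o["tool_pos"]; w=o["grip_width"]/2
B=cv2.resize(b[r0:r0+120,c0:c0+150],None,fx=5,fy=5,interpolation=cv2.INTER_CUBIC)[:,:,::-1].copy()
def mk(P,col):
    u=(proj("side",RR.apply(P)+t)[0]-[c0,r0]+.5)*5-.5; cv2.circle(B,tuple(int(v) for v in u),3,col,-1)
for d in(-w-19,-w,w,w+19):
  for e in(-9.5,9.5): mk([e,d,0],(0,255,0))
mk([0,0,0],(0,0,255)); mk([0,0,-18.8],(0,0,255))
cv2.imwrite(sys.argv[1],B); print(o["grip_width"],t,o["time"])
E
python3 ov.py pics/s3.png 90 160
```

```text
63.230103298889325 [565.70583689 163.31702169 170.28143364] 3.75
```

View pics/s3.png

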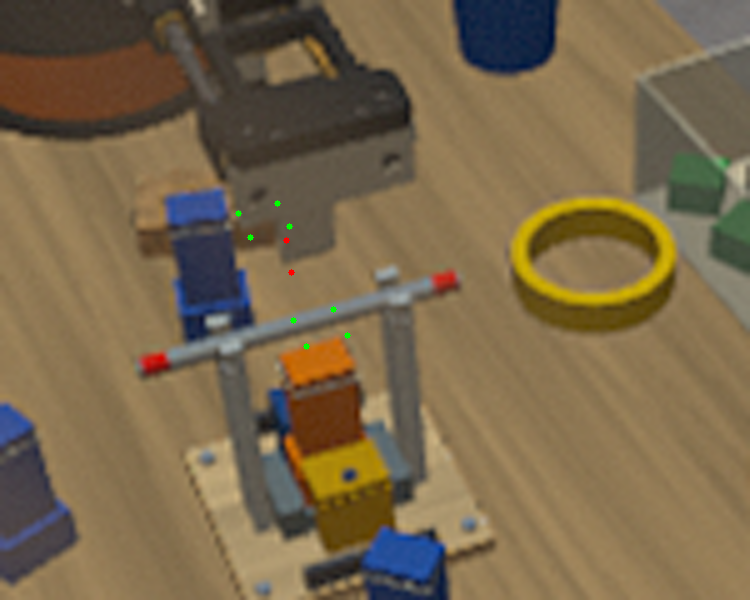

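Request:
send_rows([
  [[0,0,0,4,-8,5,0.4],[0,0,0,4,-8,15,0.4],[0,0,0,4,-8,30,0.4],[0,0,0,4,-8,30,0.4],[0,0,0,4,-8,30,0.4]],
])

```text
time: 4.22
tool_pos: [569.5, 171.2, 138.7]
tcp_rot: [3.141, 0.003, -0.08]
contact_force: [0.5, -0.8, -0.4]
grip_width: 28.7
```

```bash
python3 ov.py pics/s4.png 90 160; python3 go.py 570 171 117 -0.08
```

```text
28.720563350849606 [569.52946185 171.1991964  138.71121945] 4.2167
turn [0.02, 0.05, 0.0] shift [-0.2, 0.3, 22.7]
t 4.27 [570.2 171.3 139.7] [ 3.1413e+00  1.0000e-03 -8.0000e-02] [0.7 0.3 0.1] 28.0
```

View pics/s4.png

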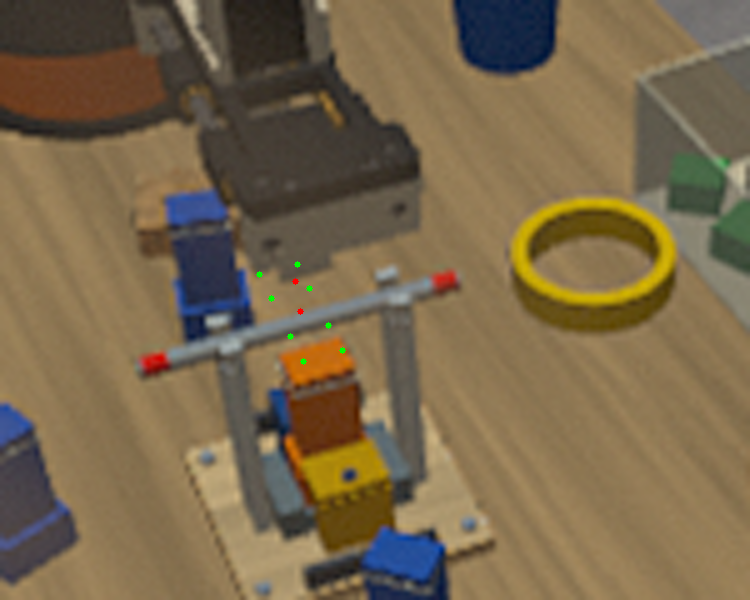

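Request:
send_rows([
  [[0,0,0,0,0,4,0.0],[0,0,0,0,0,10,0.0],[0,0,0,0,0,16,0.0],[0,0,0,0,0,22,0.0],[0,0,0,0,0,22,0.0]],
])

```text
time: 4.68
tool_pos: [569.4, 170.9, 116.6]
tcp_rot: [3.141, 0.003, -0.08]
contact_force: [-0.5, -0.2, 0.4]
grip_width: 46.0
```

```bash
python3 ov.py pics/s5.png 90 160; python3 go.py 570 171 117 -0.08
```

```text
45.99897421562091 [569.44667389 170.91675413 116.56299668] 4.6833
turn [0.03, 0.1, -0.01] shift [0.2, -0.0, 0.3]
t 4.73 [569.8 171.  117.3] [ 3.1411e+00  1.7000e-03 -8.0200e-02] [ 0.3  0.1 -0.6] 45.7
```

View pics/s5.png

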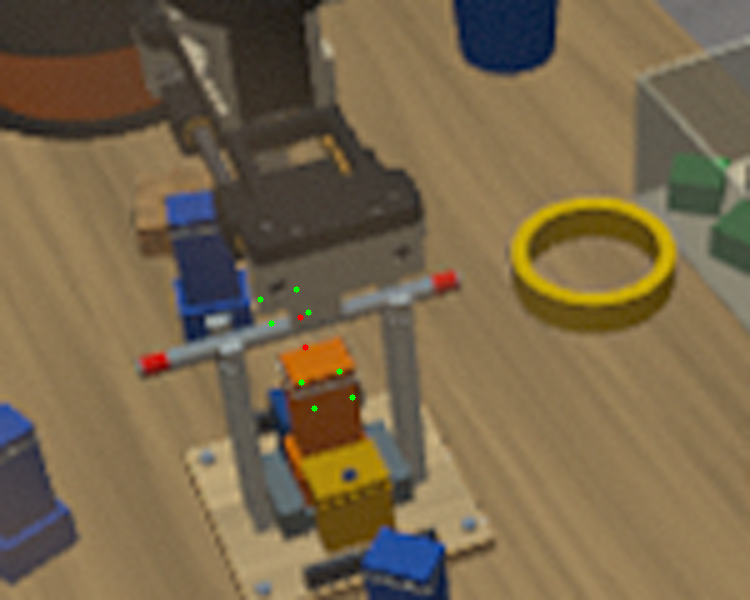

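Request:
send_rows([
  [[0,0,0,0,0,0,1],[0,0,0,0,0,0,1],[0,0,0,0,0,0,1],[0,0,0,0,0,0,1],[0,0,0,0,0,0,1]],
])

```text
time: 5.15
tool_pos: [570.5, 171.1, 118.4]
tcp_rot: [-3.142, -0.0, -0.08]
contact_force: [-0.4, -0.1, -0.2]
grip_width: 17.0
```

Request:
send_rows([
  [[0,0,0,0,0,0,1],[0,0,0,0,0,0,1],[0,0,0,0,0,0,1],[0,0,0,0,0,0,1],[0,0,0,0,0,0,1]],
])

```text
time: 5.57
tool_pos: [570.3, 171.1, 118.2]
tcp_rot: [3.141, -0.0, -0.08]
contact_force: [-0.3, -0.2, -0.8]
grip_width: 0.3
```

```bash
python3 ov.py pics/s6.png 90 160; python3 go.py 570 171 117 -0.08
```

```text
0.3467446556086582 [570.33704494 171.09088408 118.16797194] 5.5667
turn [0.01, -0.0, -0.01] shift [-0.3, 0.1, 1.2]
t 5.62 [570.3 171.1 118.2] [ 3.1415 -0.     -0.0802] [-0.3  0.1 -1. ] 0.4
```

View pics/s6.png

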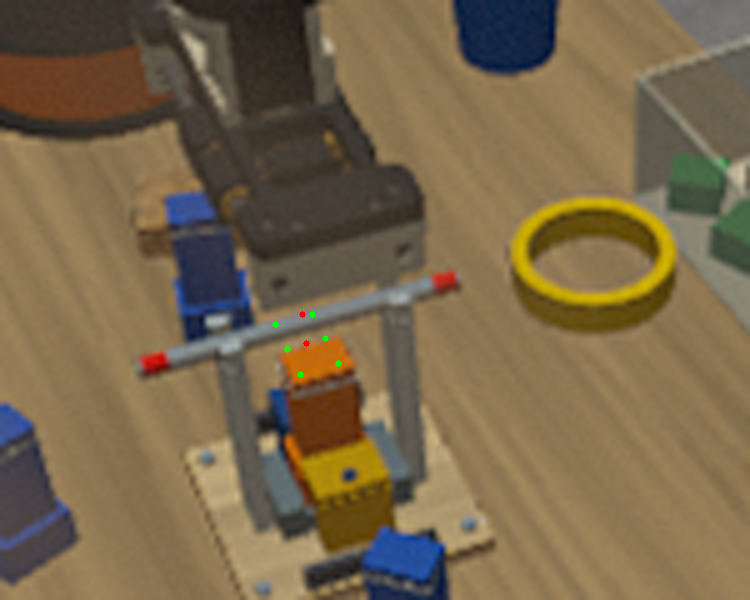

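Request:
send_rows([
  [[0,0,0,0,0,5,1],[0,0,0,0,0,9,1],[0,0,0,0,0,12,1],[0,0,0,0,0,12,1]],
])

```text
time: 5.95
tool_pos: [569.7, 171.0, 105.0]
tcp_rot: [3.141, 0.002, -0.08]
contact_force: [0.3, 0.0, 0.2]
grip_width: 0.2
```

```bash
python3 ov.py pics/s7.png 90 160; python3 - <<'E'
import cv2
from h import *
b=capture("top")
cv2.imwrite("pics/t7.png",cv2.resize(b[180:300,150:300],None,fx=5,fy=5,interpolation=cv2.INTER_CUBIC)[:,:,::-1])
E
```

```text
0.18636763240759832 [569.71632818 170.96556895 105.04659814] 5.95
```

View pics/s7.png

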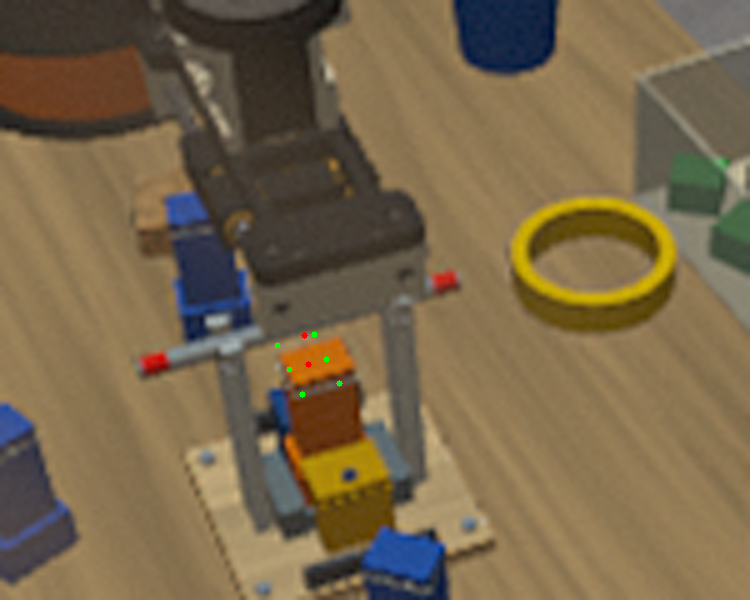

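View pics/t7.png

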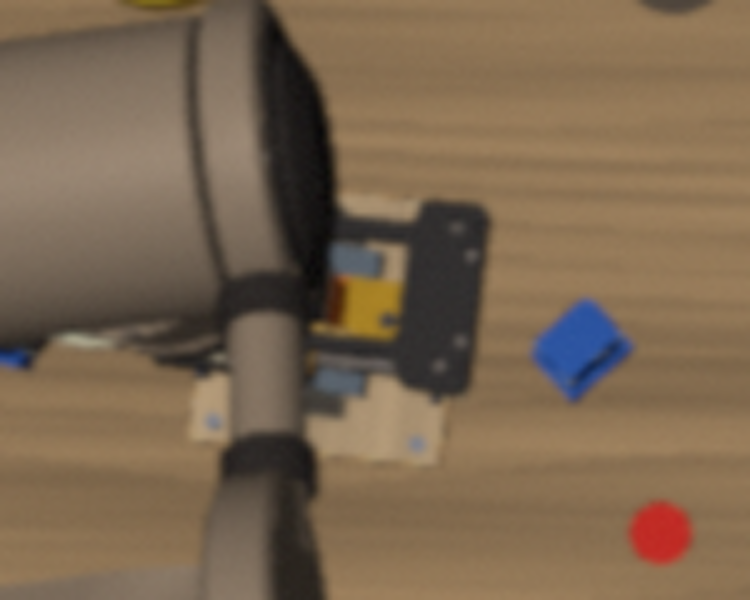

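```bash
python3 - <<'E'
from h import *
from scipy.spatial.transform import Rotation as R
RR=R.from_euler("xyz",[np.pi,0,-.08]); t=np.array([570,171,105.])
for zz in(-66,-116):
  for e in(-37.5,37.5):
    for d in (95,):
      P=RR.apply([e,d,zz])+t
      print(zz,e,np.round(P),np.round((proj("side",P)[0]-[160,90]+.5)*5),np.round((proj("top",P)[0]-[150,180]+.5)*5))
# z of outer plate bottom: given y-plane d=-95 and observed side pixels, fit x,z
for e,uv in((-37.5,(262,342)),(37.5,(422,303))):
    uv=np.array(uv)/5-.5+[160,90]
    r=least_squares(lambda p:proj("side",RR.apply([p[0],95,0])+[570,171,p[1]])[0]-uv,[0,200]); print(e,r.x)
# top plate with e: find z st width 75
d=np.array([[490,205],[468,395]])/5-.5+[150,180]
for z in(170,200,220,240,260):
    a,b=[atz("top",*q,z) for q in d]; print(z,a,b,np.linalg.norm(a-b))
E
```

```text
-66 -37.5 [525.  79. 171.] [280. 414.] [485. 410.]
-66 37.5 [600.  73. 171.] [443. 366.] [507. 232.]
-116 -37.5 [525.  79. 221.] [265. 327.] [474. 403.]
-116 37.5 [600.  73. 221.] [436. 278.] [497. 215.]
-37.5 [-39.74337141 213.38987363]
37.5 [ 30.26309125 209.80275034]
170 [611.25364456  80.83077356] [531.27141698  86.65934252] 80.19431990289512
200 [606.72203481  78.23444548] [529.49298864  83.86238103] 77.43383776724092
220 [603.70096164  76.5035601 ] [528.30736974  81.99774003] 75.59351634333792
240 [600.67988847  74.77267472] [527.12175084  80.13309904] 73.75319491954963
260 [597.6588153   73.04178934] [525.93613194  78.26845804] 71.91287349575573
```

Request:
send_rows([
  [[0,0,0,0,0,2,1],[0,0,0,0,0,4,1],[0,0,0,0,0,4,1]],
])

```text
time: 6.3
tool_pos: [570.2, 171.1, 101.8]
tcp_rot: [3.141, 0.0, -0.08]
contact_force: [0.1, -0.7, -1.0]
grip_width: 0.1
```

Request:
send_rows([
  [[0,0,0,0,0,2,1],[0,0,0,0,0,2,1]],
])

```text
time: 6.47
tool_pos: [570.5, 171.2, 101.5]
tcp_rot: [-3.141, -0.001, -0.08]
contact_force: [-2.9, -0.1, 7.3]
grip_width: 0.4
```

Request:
send_rows([
  [[0,0,0,0,0,2,1],[0,0,0,0,0,2,1]],
])

```text
time: 6.63
tool_pos: [570.7, 171.4, 101.1]
tcp_rot: [-3.141, -0.002, -0.08]
contact_force: [-6.4, 0.3, 16.7]
grip_width: 0.8
```

Request:
send_rows([
  [[0,0,0,0,0,-10,0],[0,0,0,0,0,-16,0],[0,0,0,0,0,-16,0],[0,0,0,0,0,-16,0],[0,0,0,0,0,-16,0]],
])

```text
time: 7.05
tool_pos: [570.1, 171.0, 113.7]
tcp_rot: [3.141, 0.001, -0.08]
contact_force: [-0.4, -0.4, -0.7]
grip_width: 29.1
```

Request:
send_rows([
  [[0,0,0,0,0,0,0],[0,0,0,0,0,0,0],[0,0,0,0,0,0,0],[0,0,0,0,0,0,0]],
])

```text
time: 7.38
tool_pos: [570.2, 171.0, 113.9]
tcp_rot: [3.141, 0.0, -0.08]
contact_force: [0.6, -0.2, 0.1]
grip_width: 45.7
```

```bash
python3 go.py 570 171 84 -0.08;python3 ov.py pics/s8.png 90 160
```

```text
turn [0.01, 0.03, -0.02] shift [-0.2, 0.1, 29.9]
t 7.38 [570.2 171.  113.9] [ 3.1414e+00  4.0000e-04 -8.0300e-02] [ 0.6 -0.2  0.1] 45.7
45.698863908940965 [570.23400425 171.03815331 113.89529039] 7.3833
```

View pics/s8.png

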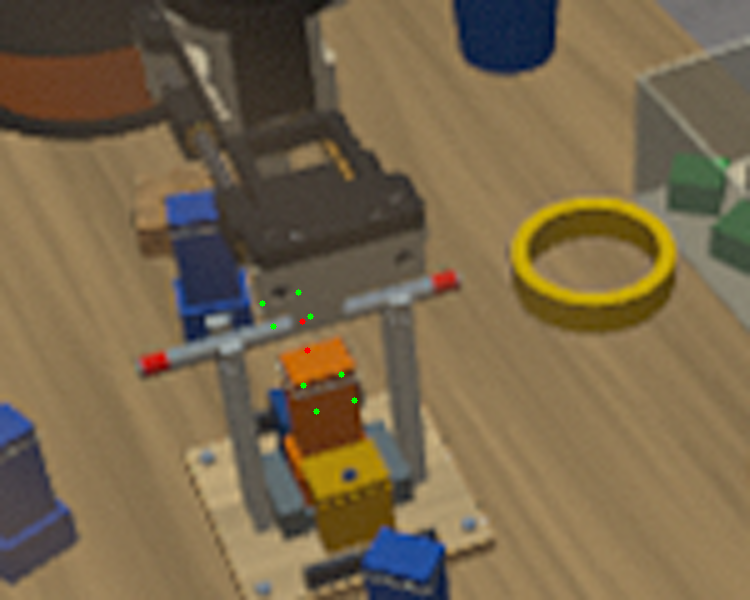

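Request:
send_rows([
  [[0,0,0,0,0,5,0],[0,0,0,0,0,10,0],[0,0,0,0,0,15,0],[0,0,0,0,0,15,0]],
])

```text
time: 7.77
tool_pos: [569.4, 170.9, 97.6]
tcp_rot: [3.141, 0.003, -0.08]
contact_force: [-1.0, -0.2, 0.1]
grip_width: 46.0
```

Request:
send_rows([
  [[0,0,0,0,0,5,0],[0,0,0,0,0,10,0],[0,0,0,0,0,15,0],[0,0,0,0,0,15,0]],
])

```text
time: 8.1
tool_pos: [569.6, 170.9, 82.8]
tcp_rot: [3.141, 0.002, -0.08]
contact_force: [0.5, 0.3, -0.1]
grip_width: 45.9
```

Request:
send_rows([
  [[0,0,0,0,0,0,1],[0,0,0,0,0,0,1],[0,0,0,0,0,0,1],[0,0,0,0,0,0,1],[0,0,0,0,0,0,1]],
])

```text
time: 8.52
tool_pos: [570.5, 171.1, 84.4]
tcp_rot: [-3.142, -0.0, -0.08]
contact_force: [0.4, 0.7, 0.2]
grip_width: 17.1
```

Request:
send_rows([
  [[0,0,0,0,0,0,1],[0,0,0,0,0,0,1],[0,0,0,0,0,0,1]],
])

```text
time: 8.77
tool_pos: [570.4, 171.1, 84.3]
tcp_rot: [3.142, -0.0, -0.08]
contact_force: [0.4, 0.0, 1.6]
grip_width: 8.7
```

```bash
python3 go.py 570 171 84 -0.08;python3 ov.py pics/s9.png 90 160
```

```text
turn [0.0, -0.02, -0.01] shift [-0.4, 0.1, 0.3]
t 8.77 [570.4 171.1  84.3] [ 3.1415e+00 -3.0000e-04 -8.0200e-02] [0.4 0.  1.6] 8.7
8.665517198485295 [570.4180103  171.08782348  84.30452192] 8.7667
```

View pics/s9.png

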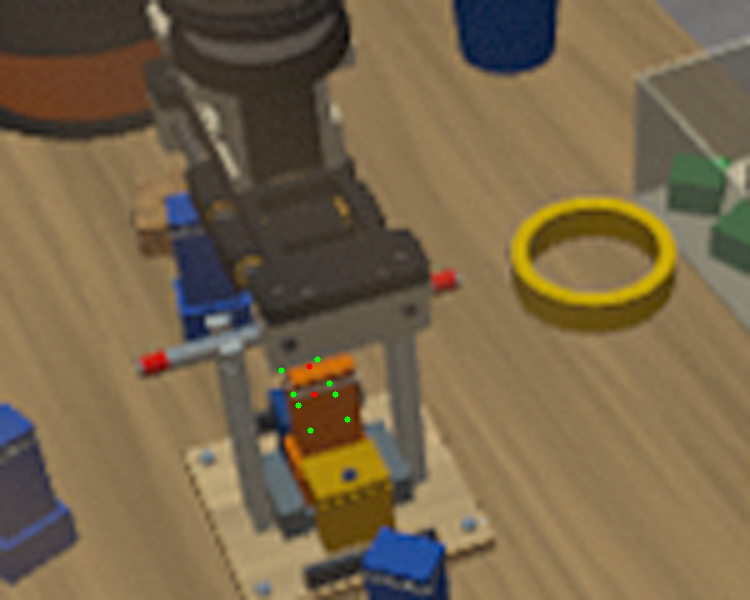

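Request:
send_rows([
  [[0,0,0,0,0,0,1],[0,0,0,0,0,0,1],[0,0,0,0,0,0,1],[0,0,0,0,0,0,1]],
])

```text
time: 9.15
tool_pos: [570.4, 171.1, 84.3]
tcp_rot: [3.142, -0.0, -0.08]
contact_force: [0.7, -1.1, 1.7]
grip_width: 9.1
```

Request:
send_rows([
  [[0,0,0,0,0,-5,1],[0,0,0,0,0,-15,1],[0,0,0,0,0,-30,1],[0,0,0,0,0,-45,1],[0,0,0,0,0,-60,1]],
])

```text
time: 9.57
tool_pos: [570.3, 171.2, 145.5]
tcp_rot: [-3.142, -0.0, -0.08]
contact_force: [-0.6, 1.1, -0.7]
grip_width: 9.0
```

Request:
send_rows([
  [[0,0,0,0,0,0,1],[0,0,0,0,0,0,1]],
])

```text
time: 9.73
tool_pos: [570.8, 171.2, 145.2]
tcp_rot: [-3.141, -0.002, -0.08]
contact_force: [0.8, 0.1, -1.5]
grip_width: 8.8
```

```bash
python3 go.py 592.3 -132.3 145 -0.063;python3 ov.py pics/s10.png 90 160;python3 - <<'E'
import cv2
from h import *
b=capture("top")
cv2.imwrite("pics/t10.png",cv2.resize(b[180:300,150:300],None,fx=5,fy=5,interpolation=cv2.INTER_CUBIC)[:,:,::-1])
E
```

```text
turn [-0.03, -0.12, -0.98] shift [45.7, 300.8, 0.1]
t 9.73 [570.8 171.2 145.2] [-3.1411e+00 -2.1000e-03 -8.0200e-02] [ 0.8  0.1 -1.5] 8.8
8.815442188852753 [570.82933078 171.21915367 145.18823111] 9.7333
```

View pics/s10.png

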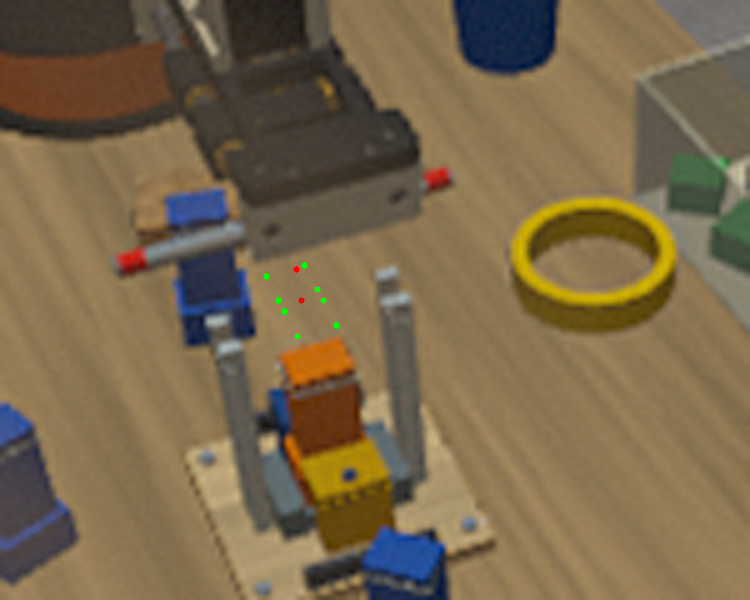

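View pics/t10.png

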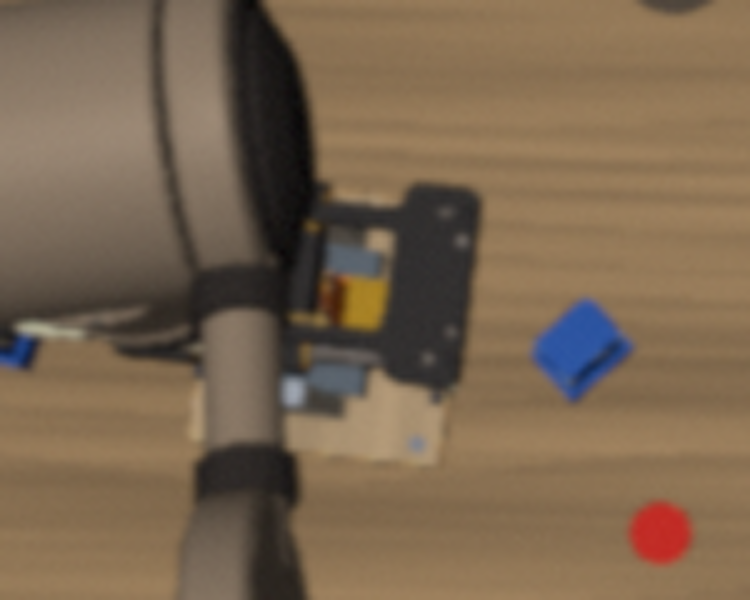

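```bash
cat > rodfit.py <<'E'
from h import *
import sys
# rodfit.py crop ends (x5) r0 c0 lx ly rx ry ; fits center given y/x free? uses length 160 & level: solve x,y,z,yaw
r0,c0,lx,ly,rx,ry=map(float,sys.argv[1:7]); 
o=get_obs(); y0=o["tool_pos"]
a=np.array([lx,ly])/5-.5+[c0,r0]; b=np.array([rx,ry])/5-.5+[c0,r0]
def f(p):
    d=80*np.array([np.cos(p[2]),np.sin(p[2]),0]); m=np.array([p[0],y0[1],p[1]])
    return np.r_[proj("side",m-d)[0]-a,proj("side",m+d)[0]-b]
r=least_squares(f,[570,150,0]); print("given y=%.1f: x,z,yaw"%y0[1],r.x,r.fun, "rep",y0)
E
python3 rodfit.py 90 160 116 265 454 177
```

```text
given y=171.0: x,z,yaw [ 5.70352208e+02  1.93693404e+02 -9.28850535e-02] [-0.0789744   0.04980941  0.09285293 -0.03734343] rep [569.75868326 171.02656879 143.43262308]
```

Request:
send_rows([
  [[0,0,-0.2,5,36,0,1],[0,0,-0.4,11,72,0,1],[0,0,-0.6,16.5,108,0,1],[0,0,-0.8,22,144,0,1],[0,0,-1,27.5,180,0,1]],
])

```text
time: 10.25
tool_pos: [582.5, -12.0, 143.0]
tcp_rot: [-3.141, 0.002, -0.062]
contact_force: [0.2, -0.6, -1.5]
grip_width: 9.1
```

```bash
python3 go.py 592.3 -132.3 145 -0.063
```

```text
turn [-0.01, 0.12, 0.05] shift [17.2, 119.5, -2.1]
t 10.25 [582.5 -12.  143. ] [-3.1415e+00  2.2000e-03 -6.2200e-02] [ 0.2 -0.6 -1.5] 9.1
```

Request:
send_rows([
  [[0,0,0,5,36,0,1],[0,0,0,10,72,0,1],[0,0,0,15,104,0,1],[0,0,0,17,118,0,1],[0,0,0,17,118,0,1]],
])

```text
time: 10.67
tool_pos: [592.3, -132.7, 142.8]
tcp_rot: [3.141, 0.002, -0.067]
contact_force: [-0.1, -0.0, -1.4]
grip_width: 9.0
```

Request:
send_rows([
  [[0,0,0,0,0,10,1],[0,0,0,0,0,25,1],[0,0,0,0,0,40,1],[0,0,0,0,0,40,1],[0,0,0,0,0,40,1]],
])

```text
time: 11.08
tool_pos: [592.0, -127.4, 102.9]
tcp_rot: [-3.14, 0.003, -0.061]
contact_force: [-1.0, -0.2, -0.7]
grip_width: 8.7
```

```bash
python3 go.py 592.3 -132.3 145 -0.063;python3 ov.py pics/s11.png 195 220;python3 - <<'E'
import cv2
from h import *
b=capture("top")
cv2.imwrite("pics/t11.png",cv2.resize(b[180:300,270:420],None,fx=5,fy=5,interpolation=cv2.INTER_CUBIC)[:,:,::-1])
E
```

```text
turn [-0.06, 0.18, 0.12] shift [0.5, 4.8, -42.2]
t 11.08 [ 592.  -127.4  102.9] [-3.1405e+00  3.1000e-03 -6.1000e-02] [-1.  -0.2 -0.7] 8.7
8.702753070142885 [ 592.01384093 -127.40970491  102.85447303] 11.0833
```

View pics/s11.png

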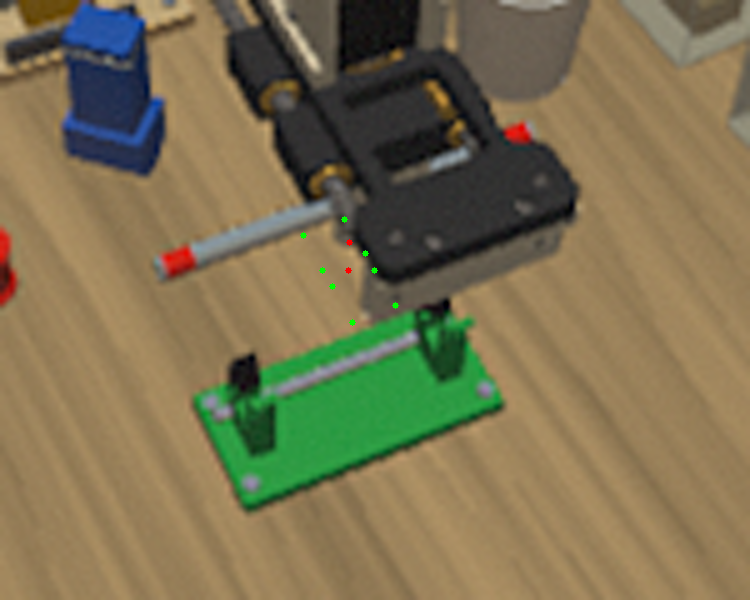

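View pics/t11.png

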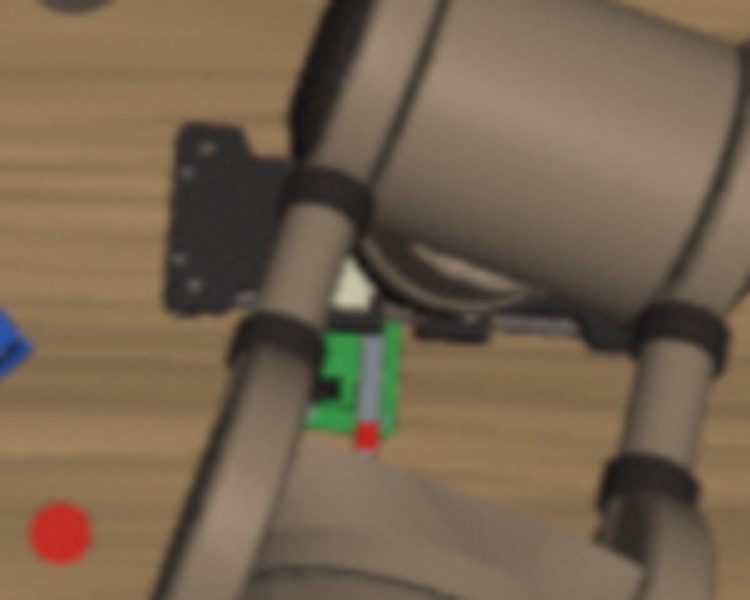

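```bash
cat > rf.py <<'E'
from h import *
def rodfit(a,b,t,y=None):
    def f(p):
        d=80*np.array([np.cos(p[3])*np.cos(p[4]),np.sin(p[3])*np.cos(p[4]),np.sin(p[4])]); m=p[:3]
        r=[proj("side",m-d)[0]-a,proj("side",m+d)[0]-b]
        if t is not None: r.append(proj("top",m-d)[0]-t)
        return np.r_[tuple(r)+(p[4:]*20,)]
    r=least_squares(f,[590,-130,150,-.06,0]); print("x y z yaw pitch",np.round(r.x,3),np.round(r.fun,1))
E
python3 - <<'E'
from rf import *
u=lambda p,o:np.array(p)/5-.5+o
rodfit(u((155,268),(220,195)),u((535,131),(220,195)),u((366,451),(270,180)))
print(get_obs()["tool_pos"],get_obs()["time"])
E
```

```text
x y z yaw pitch [ 5.92165e+02 -1.27683e+02  1.52544e+02 -7.10000e-02 -2.00000e-03] [ 1.  -0.2  0.  -0.  -0.3  1.1 -0. ]
[ 593.30804381 -128.34173178  104.68817817] 11.1833
```

Request:
send_rows([
  [[0,0,0,0,4.3,15,1],[0,0,0,0,4.3,35,1],[0,0,0,0,4.3,55,1],[0,0,0,0,4.3,70,1],[0,0,0,0,4.3,70,1]],
])

```text
time: 11.6
tool_pos: [591.1, -132.7, 32.0]
tcp_rot: [-3.14, 0.004, -0.062]
contact_force: [-0.5, 0.6, -0.4]
grip_width: 9.1
```

Request:
send_rows([
  [[0,0,0,0,0,0,1],[0,0,0,0,0,0,1]],
])

```text
time: 11.77
tool_pos: [593.7, -133.8, 35.8]
tcp_rot: [3.141, -0.003, -0.062]
contact_force: [-0.0, -0.6, -1.6]
grip_width: 9.0
```

```bash
python3 go.py 592.3 -132.3 35 -0.063;python3 ov.py pics/s12.png 195 220;python3 - <<'E'
import cv2
from h import *
b=capture("top")
cv2.imwrite("pics/t12.png",cv2.resize(b[180:300,270:420],None,fx=5,fy=5,interpolation=cv2.INTER_CUBIC)[:,:,::-1])
E
```

```text
turn [0.04, -0.15, 0.03] shift [-1.5, -1.4, 0.8]
t 11.77 [ 593.7 -133.8   35.8] [ 3.1408e+00 -2.6000e-03 -6.2500e-02] [-0.  -0.6 -1.6] 9.0
8.988864324784979 [ 593.73217464 -133.79183764   35.79085863] 11.7667
```

View pics/s12.png

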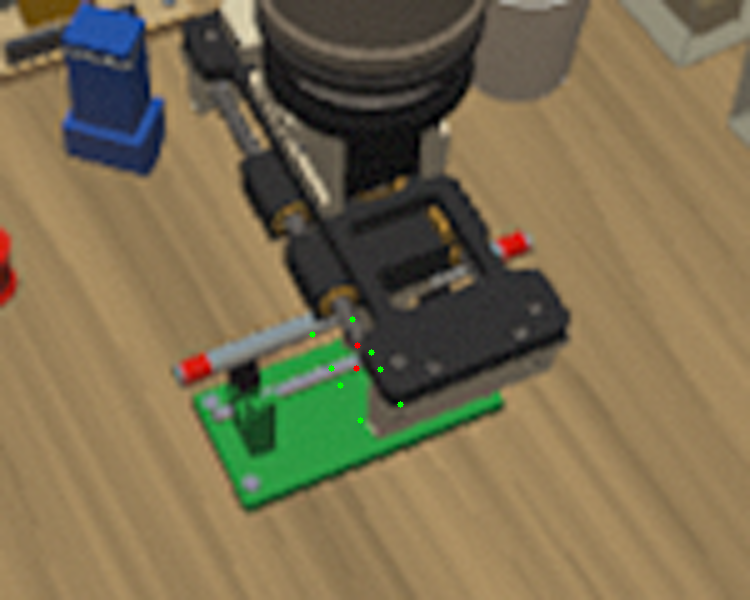

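View pics/t12.png

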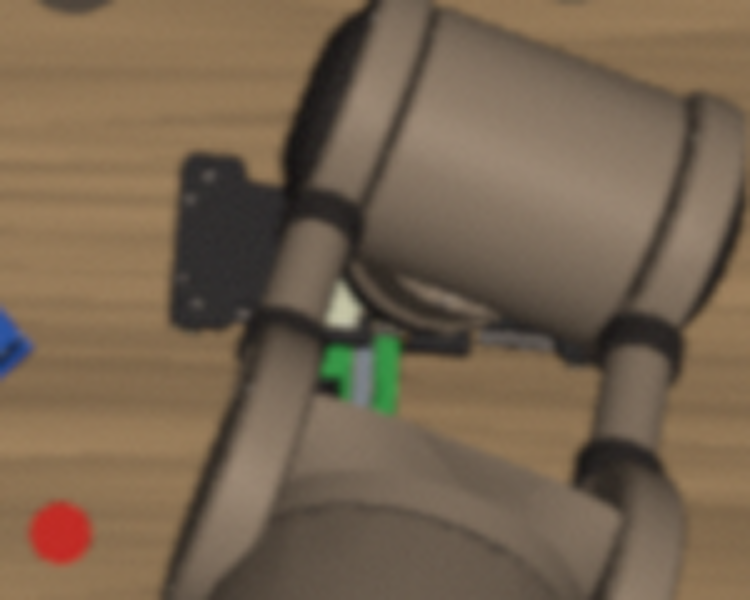

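```bash
python3 - <<'E'
from rf import *
u=lambda p,o:np.array(p)/5-.5+o
o=get_obs();y=o["tool_pos"][1]
a=u((176,374),(220,195));b=u((533,241),(220,195))
for y in(-131,-132.3,-134):
    f=lambda p:np.r_[proj("side",[p[0]-80*np.cos(p[2]),y-80*np.sin(p[2]),p[1]])[0]-a,proj("side",[p[0]+80*np.cos(p[2]),y+80*np.sin(p[2]),p[1]])[0]-b]
    print(y,least_squares(f,[590,80,0]).x)
# top: rod center col at rows; visible rod centre x=363 at crop row 375
u2=u((363,375),(270,180)); print(atz("top",*u2,84))
print("line y there",-132.3+np.tan(-.063)*(atz("top",*u2,84)[0]-592.3))
print(o["tool_pos"])
E
```

```text
-131 [ 5.94953751e+02  8.01720424e+01 -8.04101324e-02]
-132.3 [ 5.94202177e+02  8.23760167e+01 -7.99149399e-02]
-134 [ 5.93219785e+02  8.52574655e+01 -7.92621774e-02]
[ 551.92352469 -131.07109225]
line y there -129.75291136537209
[ 593.74527734 -133.90477376   35.94190337]
```

Request:
send_rows([
  [[0,0,0,-1,-1.5,0,1],[0,0,0,-1,-1.5,5,1],[0,0,0,-1,-1.5,11,1],[0,0,0,-1,-1.5,17,1],[0,0,0,-1,-1.5,17,1]],
])

```text
time: 12.28
tool_pos: [590.6, -131.7, 15.5]
tcp_rot: [-3.141, 0.003, -0.063]
contact_force: [0.3, 0.1, -1.2]
grip_width: 9.0
```

Request:
send_rows([
  [[0,0,0,0,0,3,1],[0,0,0,0,0,6,1],[0,0,0,0,0,6,1]],
])

```text
time: 12.53
tool_pos: [591.4, -132.0, 10.5]
tcp_rot: [-3.141, 0.001, -0.063]
contact_force: [0.1, 0.1, 0.3]
grip_width: 8.9
```

```bash
python3 go.py 592.3 -132.3 35 -0.063;python3 ov.py pics/s13.png 195 220
```

```text
turn [-0.01, 0.05, 0.01] shift [0.9, 0.2, -24.5]
t 12.53 [ 591.4 -132.    10.5] [-3.1414e+00  1.0000e-03 -6.2800e-02] [0.1 0.1 0.3] 8.9
8.884381527139292 [ 591.37321939 -132.02417758   10.48338569] 12.5333
```

View pics/s13.png

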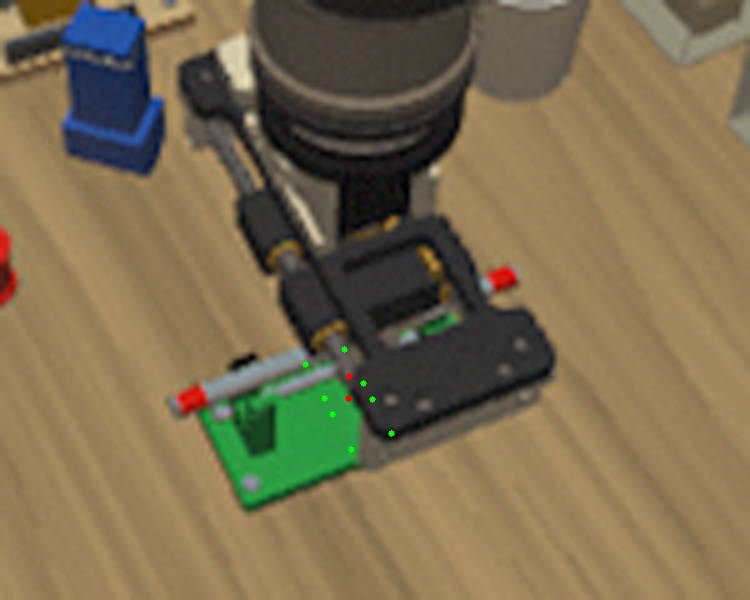

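Request:
send_rows([
  [[0,0,0,0,0,2,1],[0,0,0,0,0,4,1],[0,0,0,0,0,4,1]],
])

```text
time: 12.83
tool_pos: [591.9, -132.3, 7.1]
tcp_rot: [3.141, -0.0, -0.063]
contact_force: [0.7, -1.0, -1.2]
grip_width: 8.8
```

Request:
send_rows([
  [[0,0,0,0,0,2,1],[0,0,0,0,0,4,1],[0,0,0,0,0,4,1]],
])

```text
time: 13.08
tool_pos: [592.1, -132.6, 3.2]
tcp_rot: [3.141, -0.001, -0.063]
contact_force: [1.5, -3.3, -0.7]
grip_width: 9.1
```

Request:
send_rows([
  [[0,0,0,0,0,2,1],[0,0,0,0,0,3,1],[0,0,0,0,0,3,1]],
])

```text
time: 13.33
tool_pos: [592.1, -132.4, 0.3]
tcp_rot: [3.141, -0.001, -0.063]
contact_force: [0.5, -3.2, 0.7]
grip_width: 8.8
```

Request:
send_rows([
  [[0,0,0,0,0,2,1],[0,0,0,0,0,4,1],[0,0,0,0,0,4,1]],
])

```text
time: 13.58
tool_pos: [591.1, -131.9, -4.7]
tcp_rot: [-3.141, 0.001, -0.063]
contact_force: [0.7, -3.1, -1.7]
grip_width: 9.1
```

Request:
send_rows([
  [[0,0,0,0,0,2,1],[0,0,0,0,0,4,1],[0,0,0,0,0,4,1]],
])

```text
time: 13.83
tool_pos: [590.9, -131.3, -8.8]
tcp_rot: [-3.14, 0.002, -0.063]
contact_force: [0.2, -0.5, -0.4]
grip_width: 8.7
```

```bash
python3 go.py 592.3 -132.3 35 -0.063;python3 ov.py pics/s14.png 195 220
```

```text
turn [-0.07, 0.13, 0.01] shift [1.4, 0.9, -43.8]
t 13.83 [ 590.9 -131.3   -8.8] [-3.1403e+00  2.2000e-03 -6.2800e-02] [ 0.2 -0.5 -0.4] 8.7
8.705596083817424 [ 590.8561614  -131.25284308   -8.77910558] 13.8333
```

View pics/s14.png

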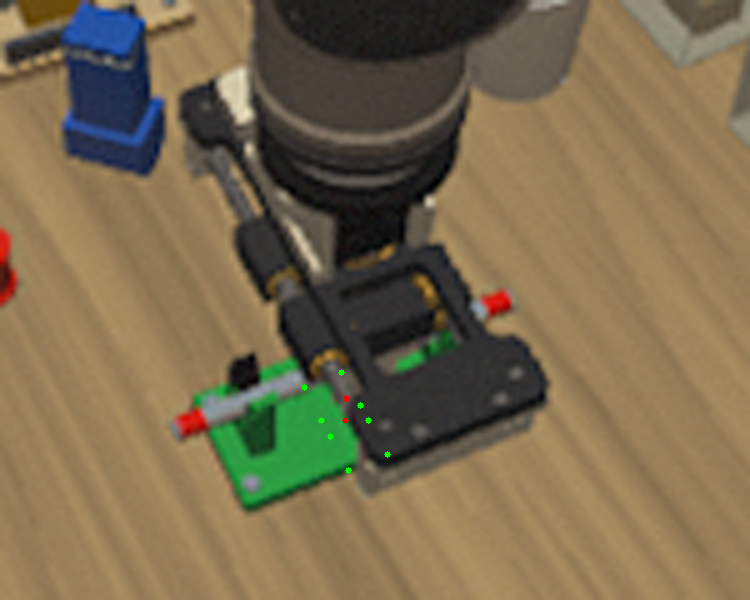

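```bash
python3 - <<'E'
from rf import *
u=lambda p,o:np.array(p)/5-.5+o
a=u((174,429),(220,195));b=u((514,300),(220,195))
for y in(-130,-132,-134):
    f=lambda p:np.r_[proj("side",[p[0]-80*np.cos(p[2]),y-80*np.sin(p[2]),p[1]])[0]-a,proj("side",[p[0]+80*np.cos(p[2]),y+80*np.sin(p[2]),p[1]])[0]-b]
    print(y,least_squares(f,[590,80,0]).x)
c,s=np.cos(-.063),np.sin(-.063)
for x in(-62.5,-45,45):
  for y,z in((0,60),(9,60),(-9,60),(0,35),(10,44)):
    print(x,y,z,np.round((proj("side",[592.3+c*x-s*y,-132.3+s*x+c*y,z])[0]-[220,195]+.5)*5))
E
```

```text
-130 [ 5.91543009e+02  3.72890433e+01 -7.91024656e-02]
-132 [ 5.90406291e+02  4.08806265e+01 -7.84399570e-02]
-134 [ 5.89270241e+02  4.44710697e+01 -7.77705243e-02]
-62.5 0 60 [217. 391.]
-62.5 9 60 [208. 374.]
-62.5 -9 60 [225. 408.]
-62.5 0 35 [218. 422.]
-62.5 10 44 [208. 392.]
-45 0 60 [255. 376.]
-45 9 60 [247. 359.]
-45 -9 60 [264. 393.]
-45 0 35 [256. 407.]
-45 10 44 [246. 377.]
45 0 60 [449. 300.]
45 9 60 [439. 284.]
45 -9 60 [458. 316.]
45 0 35 [445. 332.]
45 10 44 [436. 303.]
```

Request:
send_rows([
  [[0,0,0,0,0,2,1],[0,0,0,0,0,3,1],[0,0,0,0,0,3,1]],
])

```text
time: 14.13
tool_pos: [591.5, -131.8, -11.1]
tcp_rot: [-3.141, 0.001, -0.063]
contact_force: [0.3, -0.4, -1.2]
grip_width: 9.2
```

Request:
send_rows([
  [[0,0,0,0,0,1,1],[0,0,0,0,0,2,1],[0,0,0,0,0,2,1]],
])

```text
time: 14.38
tool_pos: [591.9, -132.0, -11.8]
tcp_rot: [3.141, -0.001, -0.063]
contact_force: [-1.8, 1.7, 6.6]
grip_width: 9.2
```

Request:
send_rows([
  [[0,0,0,0,0,1.5,1],[0,0,0,0,0,3,1],[0,0,0,0,0,3,1]],
])

```text
time: 14.63
tool_pos: [592.0, -132.0, -12.1]
tcp_rot: [3.141, -0.002, -0.063]
contact_force: [-10.0, 3.7, 25.8]
grip_width: 8.9
```

```bash
python3 ov.py pics/s15.png 195 220
```

```text
8.886283331529464 [ 592.03646856 -132.03570308  -12.12568423] 14.6333
```

View pics/s15.png

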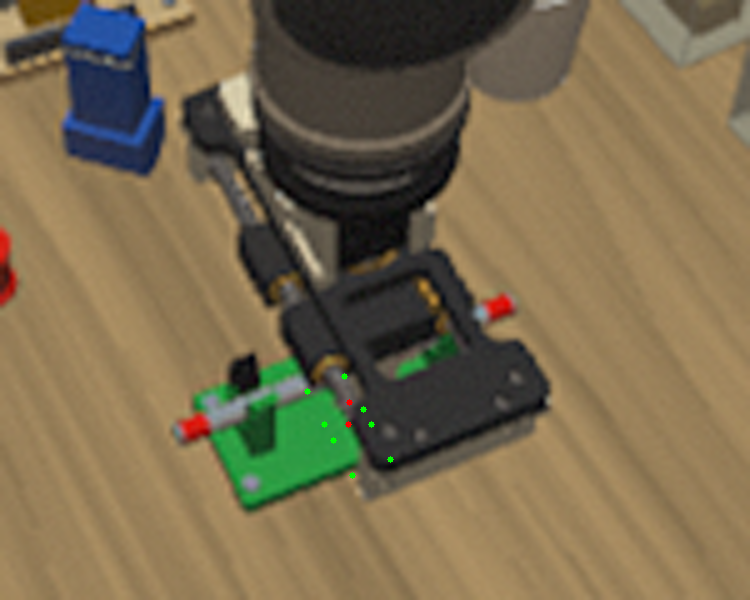

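Request:
send_rows([
  [[0,0,0,0,0,-3,1],[0,0,0,0,0,-3.5,0.4],[0,0,0,0,0,-3.5,0.4],[0,0,0,0,0,-3.5,0.4],[0,0,0,0,0,-3.5,0.4]],
])

```text
time: 15.1
tool_pos: [591.5, -132.1, -12.8]
tcp_rot: [-3.141, 0.001, -0.063]
contact_force: [0.1, -0.4, -0.6]
grip_width: 26.8
```

Request:
send_rows([
  [[0,0,0,0,0,0,0.4],[0,0,0,0,0,0,0.4],[0,0,0,0,0,0,0.4]],
])

```text
time: 15.35
tool_pos: [591.6, -132.1, -12.6]
tcp_rot: [-3.142, 0.0, -0.063]
contact_force: [-0.1, 1.0, -0.2]
grip_width: 27.4
```

Released without force. Retract straight up.

Request:
send_rows([
  [[0,0,0,0,0,-10,0.4],[0,0,0,0,0,-30,0.4],[0,0,0,0,0,-60,0.4],[0,0,0,0,0,-95,0.4],[0,0,0,0,0,-130,0.4]],
])

```text
time: 15.77
tool_pos: [591.3, -132.0, 119.5]
tcp_rot: [-3.141, 0.001, -0.063]
contact_force: [0.7, -0.5, 0.1]
grip_width: 27.2
```

```bash
python3 go.py 575.1 170.7 130 -0.08;python3 ov.py pics/s16.png 195 220
```

```text
turn [-0.01, 0.04, 0.98] shift [-35.1, -301.0, -10.4]
t 15.77 [ 591.3 -132.   119.5] [-3.1415e+00  7.0000e-04 -6.2800e-02] [ 0.7 -0.5  0.1] 27.2
27.24701931574378 [ 591.25518843 -131.95213914  119.50757117] 15.7667
```

View pics/s16.png

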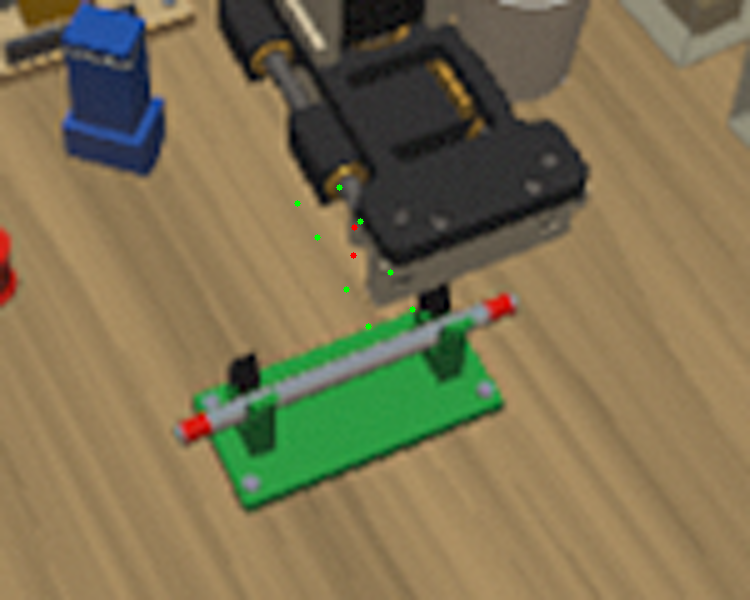

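Request:
send_rows([
  [[0,0,0.2,-4,-36,-10,0],[0,0,0.4,-8,-72,-15,0],[0,0,0.6,-12,-108,-15,0],[0,0,0.8,-16,-144,-15,0],[0,0,1,-20,-180,-15,0]],
])

```text
time: 16.23
tool_pos: [582.9, 50.3, 133.6]
tcp_rot: [-3.142, -0.001, -0.081]
contact_force: [0.5, -1.0, -0.5]
grip_width: 45.6
```

```bash
python3 go.py 575.1 170.7 125 -0.08
```

```text
turn [-0.0, -0.07, -0.05] shift [-17.5, -119.4, 8.6]
t 16.23 [582.9  50.3 133.6] [-3.1416e+00 -1.3000e-03 -8.0900e-02] [ 0.5 -1.  -0.5] 45.6
```

Request:
send_rows([
  [[0,0,0,-5,-36,0,0],[0,0,0,-10,-70,0,0],[0,0,0,-15,-98,0,0],[0,0,0,-17,-113,5,0],[0,0,0,-17,-113,5,0]],
])

```text
time: 16.65
tool_pos: [574.2, 166.2, 127.6]
tcp_rot: [-3.141, 0.0, -0.076]
contact_force: [-0.2, -0.4, 0.1]
grip_width: 45.6
```

Request:
send_rows([
  [[0,0,0,0,0,0,0],[0,0,0,0,0,0,0],[0,0,0,0,0,0,0]],
])

```text
time: 16.9
tool_pos: [575.5, 161.5, 128.1]
tcp_rot: [3.141, -0.0, -0.082]
contact_force: [0.4, 1.1, 0.1]
grip_width: 45.9
```

```bash
python3 go.py 575.1 170.7 70 -0.08; python3 - <<'E'
from h import *
b=capture("side"); cv2.imwrite("pics/s17.png",cv2.resize(b[90:310,150:350],None,fx=3.5,fy=2.7,interpolation=cv2.INTER_CUBIC)[:,:,::-1])
a=capture("top"); cv2.imwrite("pics/t17.png",cv2.resize(a[195:285,300:400],None,fx=6,fy=6,interpolation=cv2.INTER_CUBIC)[:,:,::-1])
E
```

```text
turn [0.02, -0.03, -0.1] shift [-1.2, -9.1, 58.0]
t 16.9 [575.5 161.5 128.1] [ 3.1413e+00 -5.0000e-04 -8.1700e-02] [0.4 1.1 0.1] 45.9
```

View pics/s17.png

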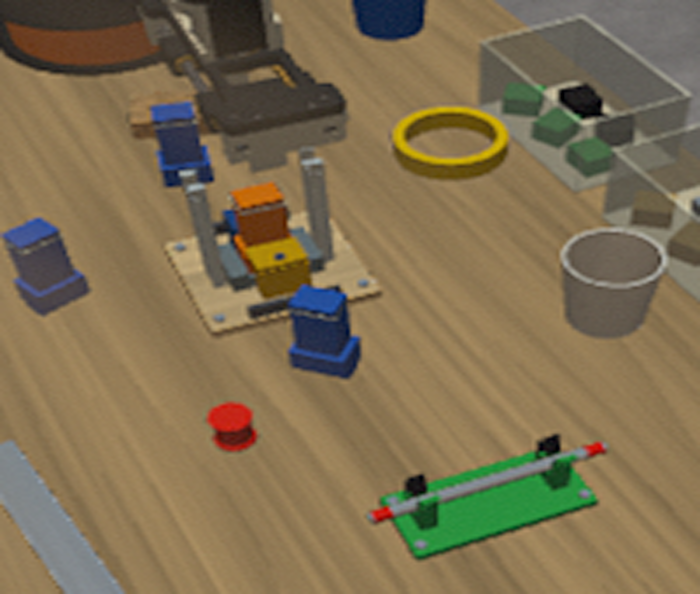

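View pics/t17.png

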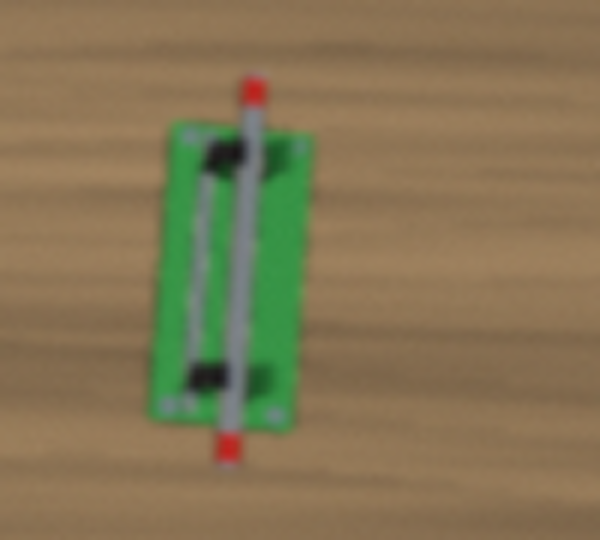

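```bash
python3 - <<'E'
from h import *
ims={n:capture(n) for n in("top","side")}
box={"top":(195,285,300,400),"side":(240,310,235,340)}
ends={}
for n,im in ims.items():
    r0,r1,c0,c1=box[n]; p=im[r0:r1,c0:c1].astype(float)
    m=(p[...,0]>120)&(p[...,1]<70)&(p[...,2]<70)
    k,l,st,ce=cv2.connectedComponentsWithStats(m.astype(np.uint8))
    big=sorted(range(1,k),key=lambda i:-st[i,4])[:2]
    e=[ce[i]+[c0,r0] for i in big]; print(n,e,[st[i] for i in big])
    ends[n]=sorted(e,key=lambda q:-q[1])  # first = -x end (larger row)
c,s=np.cos(-.063),np.sin(-.063)
# red bands centre symmetric: half-separation h unknown
def f(p):
    r=[]
    for n in ends:
        for q,g in zip(ends[n],(-1,1)):
            r.append(proj(n,[p[0]+g*p[4]*np.cos(p[3]),p[1]+g*p[4]*np.sin(p[3]),p[2]+g*p[4]*p[5]])[0]-q)
    return np.concatenate(r)
r=least_squares(f,[592,-132,35,-.06,74,0]); print(np.round(r.x,3),np.round(r.fun,2))
# hooks zoom
a=ims["top"]; cv2.imwrite("pics/t18.png",cv2.resize(a[205:280,320:360],None,fx=8,fy=8,interpolation=cv2.INTER_NEAREST)[:,:,::-1])
b=ims["side"]; cv2.imwrite("pics/s18.png",cv2.resize(b[240:305,250:335],None,fx=9,fy=9,interpolation=cv2.INTER_CUBIC)[:,:,::-1])
E
```

```text
top [array([337.5       , 269.28571429]), array([341.75, 209.75])] [array([36, 73,  4,  4, 14], dtype=int32), array([40, 13,  4,  4, 12], dtype=int32)]
side [array([258.9, 280.1]), array([319.5       , 255.94444444])] [array([22, 38,  5,  5, 20], dtype=int32), array([82, 14,  6,  5, 18], dtype=int32)]
[ 5.92403e+02 -1.31723e+02  3.63230e+01 -6.20000e-02  7.23060e+01
  1.00000e-03] [ 0.04 -0.13 -0.01  0.01 -0.11  0.03  0.01 -0.  ]
```

View pics/s18.png

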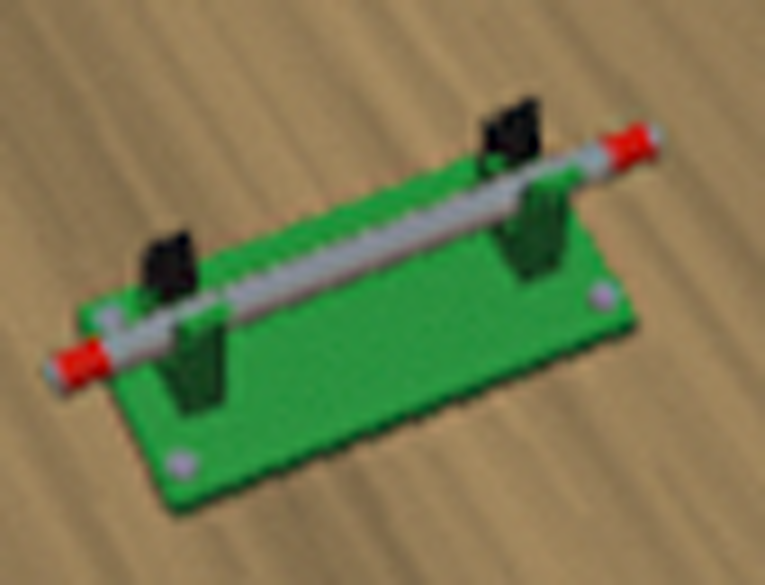

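View pics/t18.png

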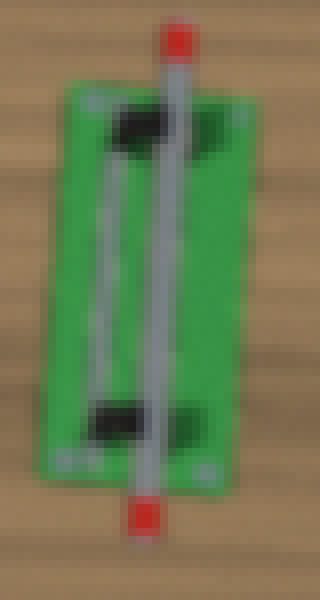

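```bash
python3 - <<'E'
from h import *
a0=cv2.imread("pics/top0.png")[:,:,::-1]; a=capture("top")
for r in(219,220,221,257,258):
    print(r,a0[r,331:350].sum(1)//3); print("   ",a[r,331:350].sum(1)//3)
b0=cv2.imread("pics/side0.png")[:,:,::-1]; b=capture("side")
for r in(266,268,270): print(r,b0[r,262:276].sum(1)//3,b[r,262:276].sum(1)//3)
E
```

```text
219 [98 96 93 82 55 35 34 28 28 38 63 81 76 62 58 54 60 79 98]
    [102 103 100  85  58  40  38  35  31  55  96 117 101  70  57  55  62  84
 103]
220 [89 88 84 63 35 28 28 28 25 37 63 78 70 56 52 51 62 77 93]
    [ 91  93  88  68  40  29  31  30  26  53  97 117  99  64  51  55  66  81
  97]
221 [87 84 75 54 30 28 29 26 27 40 65 79 69 52 48 50 60 73 85]
    [ 92  88  79  57  33  29  32  31  30  59  99 119 102  66  51  56  63  78
  88]
257 [63 39 31 30 29 28 36 63 79 73 55 50 51 56 68 78 85 89 95]
    [ 65  37  31  33  29  29  53  95 120 104  73  54  54  60  72  84  89  93
  99]
258 [53 31 30 32 31 25 36 64 79 72 54 48 51 56 69 78 84 89 94]
    [ 57  34  33  32  32  29  53  97 118 102  69  53  55  60  72  82  90  93
 100]
266 [108 107 107 106  94  76  64  35   7  82 110 110 108 109] [110 108 106 111  96  78  67  34   5  86 110 110 114 109]
268 [106 109 112  84  39  20  19  23  22  49  94  91  80  78] [108 109 115  85  39  18  16  19  14  51  99  95  80  81]
270 [110 109 117  80  24  16  19  18  18  23  71  84  80  78] [114 111 119  80  18  20  22  24  13  22  75  85  78  77]
```

Request:
send_rows([
  [[0,0,0,-0.5,-5,0,0],[0,0,0,-0.5,-9.2,5,0],[0,0,0,-0.5,-9.2,12,0],[0,0,0,-0.5,-9.2,12,0],[0,0,0,-0.5,-9.2,12,0]],
])

```text
time: 17.62
tool_pos: [574.8, 172.1, 114.7]
tcp_rot: [3.141, 0.002, -0.08]
contact_force: [-0.2, -0.6, -0.9]
grip_width: 46.0
```

Request:
send_rows([
  [[0,0,0,0,0,15,0],[0,0,0,0,0,30,0],[0,0,0,0,0,40,0],[0,0,0,0,0,45,0],[0,0,0,0,0,45,0]],
])

```text
time: 18.03
tool_pos: [574.7, 171.8, 69.5]
tcp_rot: [3.141, 0.002, -0.08]
contact_force: [-0.2, -0.2, -0.3]
grip_width: 45.5
```

```bash
python3 go.py 575.1 170.7 40 -0.08; python3 ov.py pics/s19.png 90 160
```

```text
turn [0.04, 0.13, -0.02] shift [0.6, 1.1, 29.5]
t 18.03 [574.7 171.8  69.5] [ 3.1409e+00  2.3000e-03 -8.0300e-02] [-0.2 -0.2 -0.3] 45.5
45.50829681584985 [574.68760111 171.82618971  69.4742754 ] 18.0333
```

View pics/s19.png

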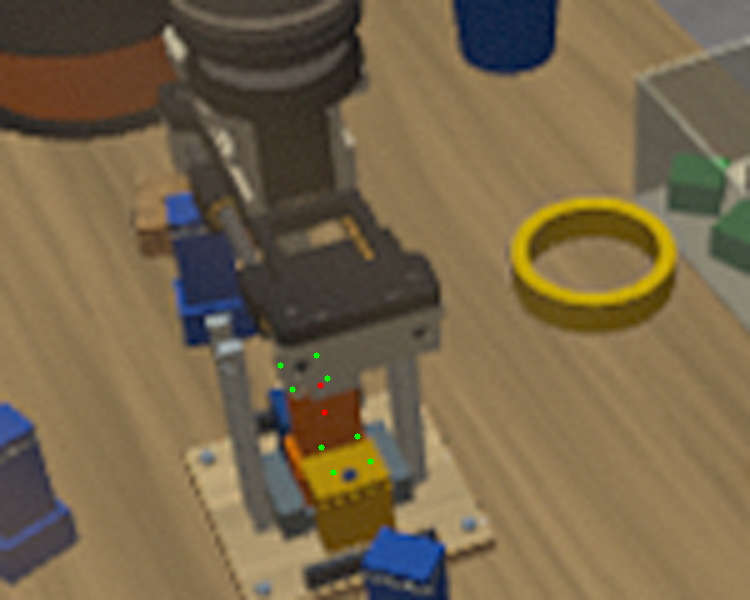

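Request:
send_rows([
  [[0,0,0,0.5,0.8,8,0],[0,0,0,0.5,0.8,16,0],[0,0,0,0.5,0.8,23,0],[0,0,0,0.5,0.8,28,0],[0,0,0,0.5,0.8,28,0]],
])

```text
time: 18.5
tool_pos: [574.9, 171.0, 41.2]
tcp_rot: [3.141, 0.002, -0.08]
contact_force: [-0.2, 0.2, -0.1]
grip_width: 46.0
```

Request:
send_rows([
  [[0,0,0,0,0,0,1],[0,0,0,0,0,0,1],[0,0,0,0,0,0,1],[0,0,0,0,0,0,1],[0,0,0,0,0,0,1]],
])

```text
time: 18.92
tool_pos: [576.1, 171.3, 43.1]
tcp_rot: [-3.141, -0.001, -0.08]
contact_force: [-0.6, -0.1, 0.5]
grip_width: 23.9
```

Request:
send_rows([
  [[0,0,0,0,0,0,1],[0,0,0,0,0,0,1],[0,0,0,0,0,0,1]],
])

```text
time: 19.17
tool_pos: [576.1, 171.3, 43.1]
tcp_rot: [-3.141, -0.001, -0.08]
contact_force: [-0.7, -0.7, 2.9]
grip_width: 24.1
```

```bash
python3 go.py 575.1 170.7 40 -0.08; python3 ov.py pics/s20.png 90 160
```

```text
turn [-0.01, -0.04, -0.01] shift [-0.9, 0.6, 3.1]
t 19.17 [576.1 171.3  43.1] [-3.1414e+00 -7.0000e-04 -8.0200e-02] [-0.7 -0.7  2.9] 24.1
24.05595183523815 [576.09105648 171.25807212  43.07367222] 19.1667
```

View pics/s20.png

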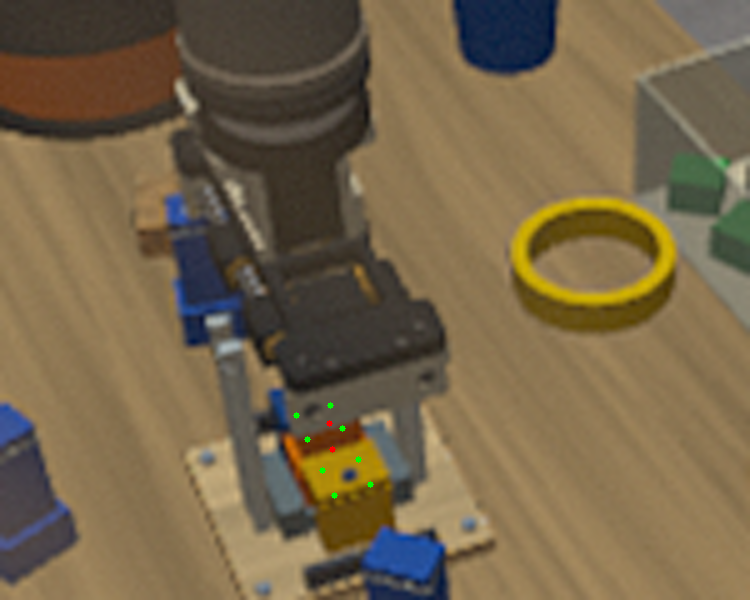

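Request:
send_rows([
  [[-2,0,0,0,-1.7,0,1],[-4,0,0,0,-3.5,0.1,1],[-6,0,0,0,-5.2,0.3,1],[-6,0,0,0,-5.2,0.3,1]],
])

```text
time: 19.55
tool_pos: [576.4, 174.1, 42.8]
tcp_rot: [3.03, -0.0, -0.078]
contact_force: [-1.0, -10.5, 6.9]
grip_width: 23.9
```

```bash
python3 -c "
from plant import *
o=get_obs();print(o['contact_force'],o['moment'],o['tcp_rot'],o['tool_pos'],o['grip_width'])"; python3 ov.py pics/s21.png 90 160
```

```text
[ -0.99004037 -10.50634574   6.94807524] [-2.24842915  0.11323742 -0.01494367] [ 3.02960235e+00 -2.64478946e-04 -7.83674030e-02] [576.41506089 174.09023098  42.84086368] 23.855789848861072
23.855789848861072 [576.41506089 174.09023098  42.84086368] 19.55
```

View pics/s21.png

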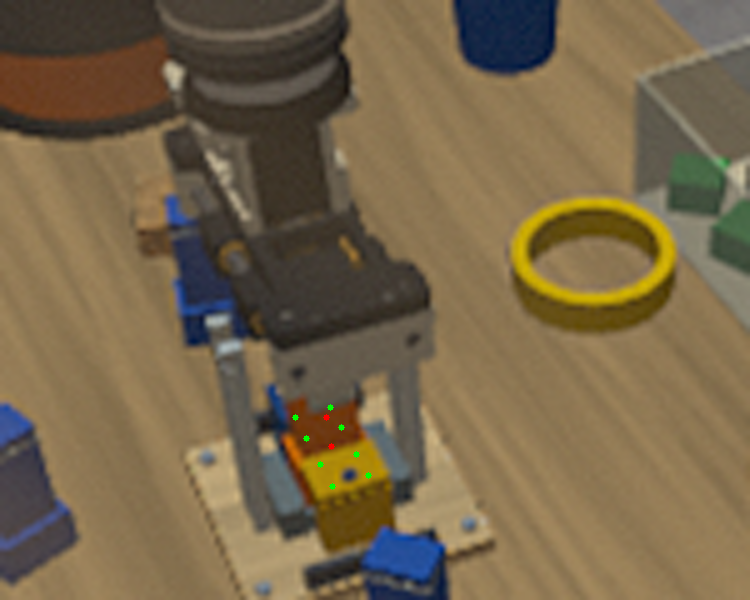

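Request:
send_rows([
  [[0,0,0,0,3.4,0.3,1],[-2,0,0,0,2.9,0.3,1],[-4,0,0,0,2.4,0.3,1],[-6,0,0,0,2,0.3,1],[-6,0,0,0,2,0.3,1]],
])

```text
time: 20.02
tool_pos: [576.4, 172.9, 42.6]
tcp_rot: [2.926, -0.0, -0.079]
contact_force: [0.7, -6.9, 4.9]
grip_width: 23.9
```

```bash
python3 -c "
from plant import *
o=get_obs();print(o['contact_force'],o['moment'],o['tcp_rot'],o['tool_pos'],o['grip_width'])"; python3 ov.py pics/s22.png 90 160
```

```text
[ 0.73463353 -6.86019775  4.90916572] [-1.48807952 -0.06961981 -0.00324488] [ 2.92630303e+00 -4.43266622e-04 -7.87006563e-02] [576.37758576 172.85344084  42.63103198] 23.93122104818805
23.93122104818805 [576.37758576 172.85344084  42.63103198] 20.0167
```

View pics/s22.png

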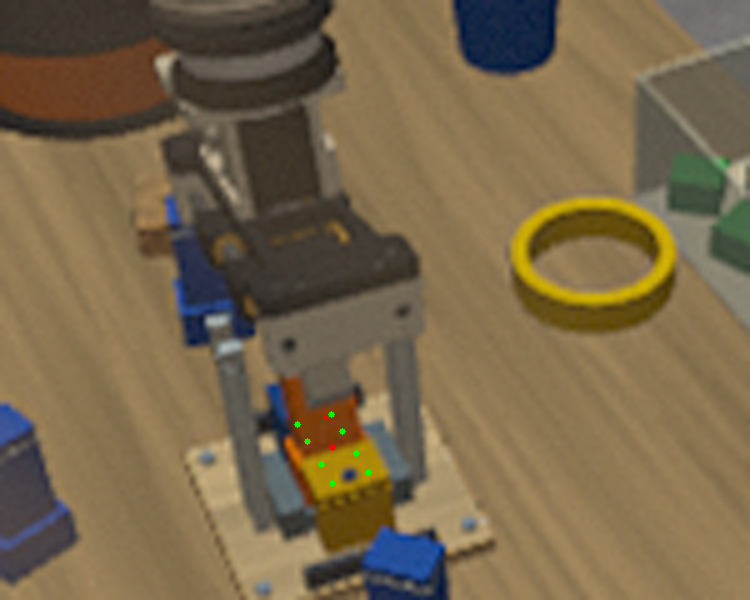

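Request:
send_rows([
  [[-1.5,0,0,0,-0.3,0,1],[-1.5,0,0,0,-0.3,0,1]],
])

```text
time: 20.23
tool_pos: [576.3, 172.7, 42.6]
tcp_rot: [2.901, -0.0, -0.08]
contact_force: [0.1, -7.8, 5.0]
grip_width: 23.8
```

Request:
send_rows([
  [[3,0,0,0,0.8,0.1,1],[6,0,0,0,1.6,0.2,1],[9,0,0,0,2.4,0.3,1],[12,0,0,0,3.1,0.4,1],[13.5,0,0,0,3.5,0.4,1]],
])

```text
time: 20.65
tool_pos: [576.1, 170.0, 43.0]
tcp_rot: [-3.14, -0.001, -0.081]
contact_force: [0.6, -2.2, 0.7]
grip_width: 23.6
```

```bash
python3 -c "
from plant import *
o=get_obs();print(o['contact_force'],o['moment'],o['tcp_rot'],o['tool_pos'],o['grip_width'])"; python3 ov.py pics/s23.png 90 160; python3 go.py 576.1 171.3 43.1 -0.08
```

```text
[ 0.58040709 -2.18627775  0.69066414] [-0.26011654 -0.06044303  0.07108789] [-3.13958337e+00 -8.82014333e-04 -8.13439857e-02] [576.13684083 170.01049218  43.03111153] 23.571049589781488
23.571049589781488 [576.13684083 170.01049218  43.03111153] 20.65
turn [-0.15, -0.03, -0.13] shift [-0.2, -1.7, -0.1]
t 20.7 [576.1 169.6  43. ] [-3.139e+00 -5.000e-04 -8.230e-02] [0.5 1.1 1.7] 23.5
```

View pics/s23.png

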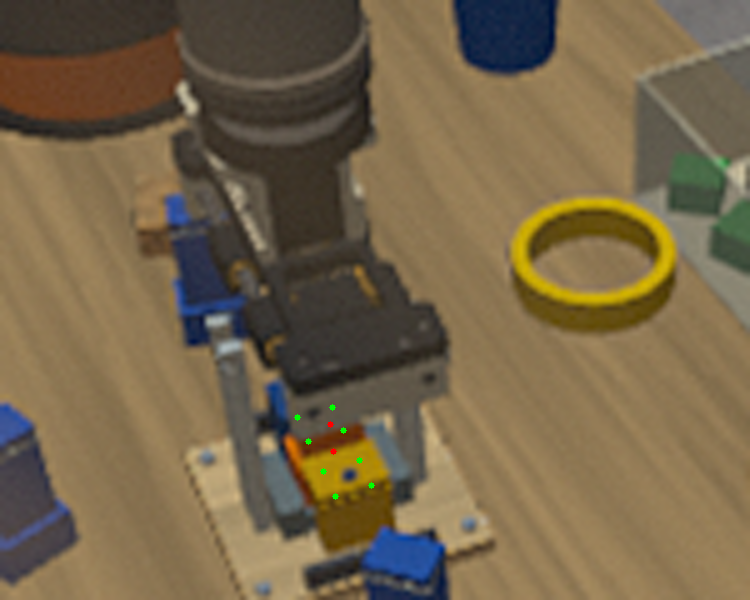

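Request:
send_rows([
  [[0,0,0,0,-1.4,0,1],[4,0,0,0,-0.4,0,1],[8,0,0,0,0.7,0.1,1],[12,0,0,0,1.8,0.3,1],[13.5,0,0,0,2.2,0.4,1]],
])

```text
time: 21.12
tool_pos: [576.1, 168.5, 42.8]
tcp_rot: [-2.903, -0.001, -0.081]
contact_force: [0.2, 0.8, 5.2]
grip_width: 24.1
```

Request:
send_rows([
  [[0,0,0,0,0,0,1],[0,0,0,0,0,0,1]],
])

```text
time: 21.28
tool_pos: [576.1, 168.5, 42.7]
tcp_rot: [-2.907, -0.001, -0.081]
contact_force: [-1.1, -4.6, 7.4]
grip_width: 23.7
```

```bash
python3 ov.py pics/s24.png 90 160; python3 go.py 576.1 171.3 43.1 -0.08
```

```text
23.735367744200857 [576.12296945 168.46554435  42.73613179] 21.2833
turn [-13.4, -0.06, 0.01] shift [-0.3, -2.8, 0.3]
t 21.33 [576.2 168.5  42.7] [-2.9077e+00 -1.0000e-03 -8.0000e-02] [-0.4 -4.6  6.1] 23.8
```

View pics/s24.png

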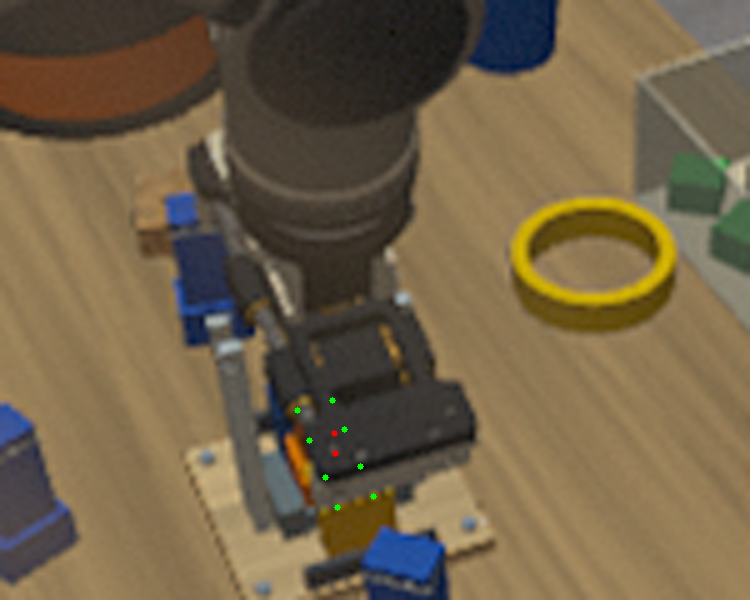

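Request:
send_rows([
  [[0,0,0,0,1.2,0,1],[0,0,0,0,1.2,0,1]],
])

```text
time: 21.5
tool_pos: [576.1, 168.4, 42.7]
tcp_rot: [-2.906, -0.001, -0.08]
contact_force: [-0.4, -1.3, 7.8]
grip_width: 23.7
```

Request:
send_rows([
  [[-4,0,0,0,-1,0,1],[-8,0,0,0,-2,0.2,1],[-12,0,0,0,-3.3,0.4,1],[-13.6,0,0,0,-4,0.4,1],[-13.6,0,0,0,-4,0.4,1]],
])

```text
time: 21.92
tool_pos: [576.6, 172.0, 43.1]
tcp_rot: [3.134, -0.002, -0.076]
contact_force: [0.9, -7.0, 4.3]
grip_width: 23.7
```

```bash
python3 ov.py pics/s25.png 90 160; python3 go.py 576.1 171.3 43.1 -0.08
```

```text
23.728067303876067 [576.59213944 171.9765826   43.13001116] 21.9167
turn [0.34, -0.11, 0.18] shift [-0.4, 0.6, -0.1]
t 21.97 [576.6 171.8  43. ] [ 3.1356e+00 -2.0000e-03 -7.6900e-02] [ 0.7 -4.8  5.2] 23.7
```

View pics/s25.png

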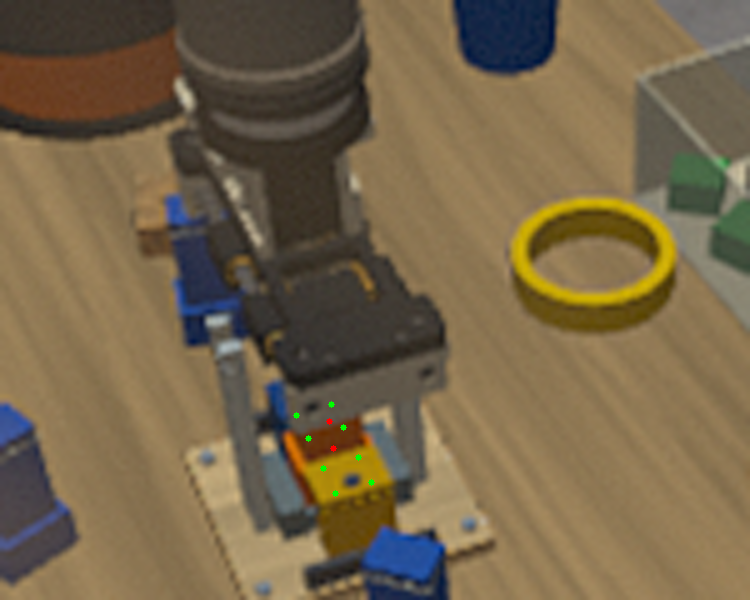

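Request:
send_rows([
  [[0.3,0,0.1,0,1,0,1],[0.3,0,0.1,0,1,-1,1],[0.3,0,0.1,0,1,-3,1],[0.3,0,0.1,0,1,-3,1]],
])

```text
time: 22.3
tool_pos: [575.3, 171.1, 45.2]
tcp_rot: [-3.138, 0.001, -0.082]
contact_force: [0.5, -0.3, -0.5]
grip_width: 23.7
```

Request:
send_rows([
  [[0,0,0,0,0,-2,1],[0,0,0,0,0,-4,1],[0,0,0,0,0,-4,1]],
])

```text
time: 22.55
tool_pos: [575.9, 170.9, 49.8]
tcp_rot: [-3.138, -0.0, -0.082]
contact_force: [-0.1, 0.2, -1.1]
grip_width: 24.1
```

Request:
send_rows([
  [[-0.2,0,0,0,0,-2,1],[-0.2,0,0,0,0,-5,1],[-0.2,0,0,0,0,-8,1],[-0.2,0,0,0,0,-8,1]],
])

```text
time: 22.88
tool_pos: [576.3, 170.8, 58.4]
tcp_rot: [-3.141, -0.001, -0.082]
contact_force: [-0.2, -0.5, -1.2]
grip_width: 23.9
```

Request:
send_rows([
  [[0,0,0,0,0,-4,1],[0,0,0,0,0,-10,1],[0,0,0,0,0,-16,1],[0,0,0,0,0,-22,1],[0,0,0,0,0,-22,1]],
])

```text
time: 23.3
tool_pos: [576.9, 170.9, 81.4]
tcp_rot: [-3.141, -0.003, -0.082]
contact_force: [0.2, 0.7, -1.1]
grip_width: 24.1
```

```bash
python3 ov.py pics/s26.png 90 160; python3 go.py 575.5 171.0 102 -0.08
```

```text
24.063091474010715 [576.85236312 170.88781572  81.39735336] 23.3
turn [-0.02, -0.12, -0.12] shift [-0.9, -0.1, -21.4]
t 23.35 [576.5 170.8  80.6] [-3.1412e+00 -2.0000e-03 -8.2000e-02] [-0.6  0.7 -1.9] 23.9
```

View pics/s26.png

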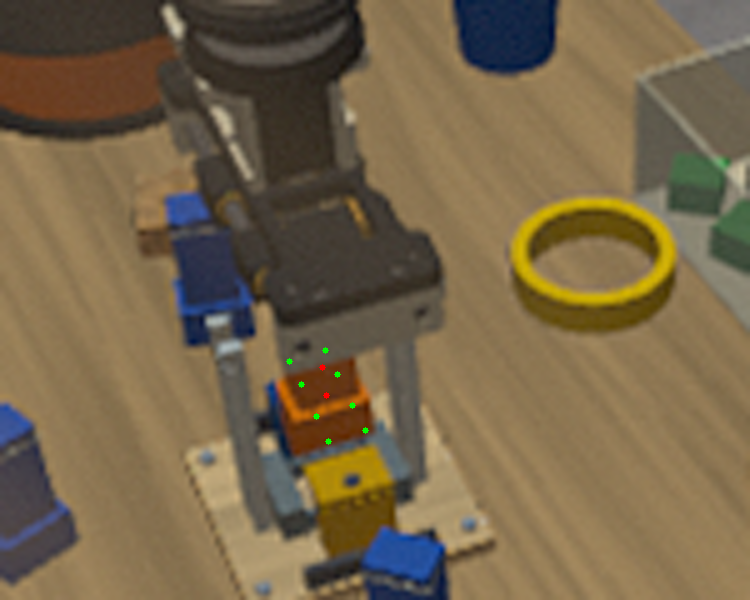

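Request:
send_rows([
  [[0,0,0,0,0,-4,1],[0,0,0,-0.4,0,-10,1],[0,0,-0.1,-0.4,0,-16,1],[0,0,-0.1,-0.4,0,-20,1],[0,0,-0.1,-0.4,0,-20,1]],
])

```text
time: 23.77
tool_pos: [576.1, 170.9, 100.9]
tcp_rot: [-3.141, -0.002, -0.08]
contact_force: [1.1, 0.4, -1.1]
grip_width: 23.7
```

Request:
send_rows([
  [[0,0,0,0,0,0,1],[0,0,0,0,0,0,1],[0,0,0,0,0,0,1]],
])

```text
time: 24.02
tool_pos: [575.2, 170.7, 99.2]
tcp_rot: [3.141, 0.001, -0.08]
contact_force: [-0.6, 0.0, -0.9]
grip_width: 23.7
```

```bash
python3 ov.py pics/s27.png 90 160; python3 go.py 575.8 171.0 101 -0.08; python3 - <<'E'
from h import *
a=capture("side"); cv2.imwrite("pics/sfull.png",cv2.resize(a,(784,588),interpolation=cv2.INTER_CUBIC)[:,:,::-1])
a=capture("top"); cv2.imwrite("pics/tfull.png",cv2.resize(a,(784,588),interpolation=cv2.INTER_CUBIC)[:,:,::-1])
# expected shoulder front edge & bottom front edge for block underside 70 at jig centre
c,s=np.cos(-.08),np.sin(-.08)
for nm,y,z in(("bottomish",-15.5,70+15.5),("shoulder",-15.5,104),("body bottom centre",0,70),("shoulder+y",15.5,104)):
    print(nm,[np.round((proj("side",[575.1+c*x-s*y,170.7+s*x+c*y,z])[0]-[160,90]+.5)*5).tolist() for x in(-20,20)])
E
```

```text
23.664416649996998 [575.15723903 170.74717131  99.21714797] 24.0167
turn [0.01, 0.04, -0.01] shift [0.6, -0.3, -1.8]
t 24.07 [575.2 170.7  99.2] [ 3.1414e+00  7.0000e-04 -8.0200e-02] [ 0.5  0.1 -0.6] 23.4
bottomish [[295.0, 423.0], [372.0, 400.0]]
shoulder [[290.0, 395.0], [369.0, 372.0]]
body bottom centre [[288.0, 425.0], [364.0, 402.0]]
shoulder+y [[271.0, 355.0], [348.0, 333.0]]
```

View pics/s27.png

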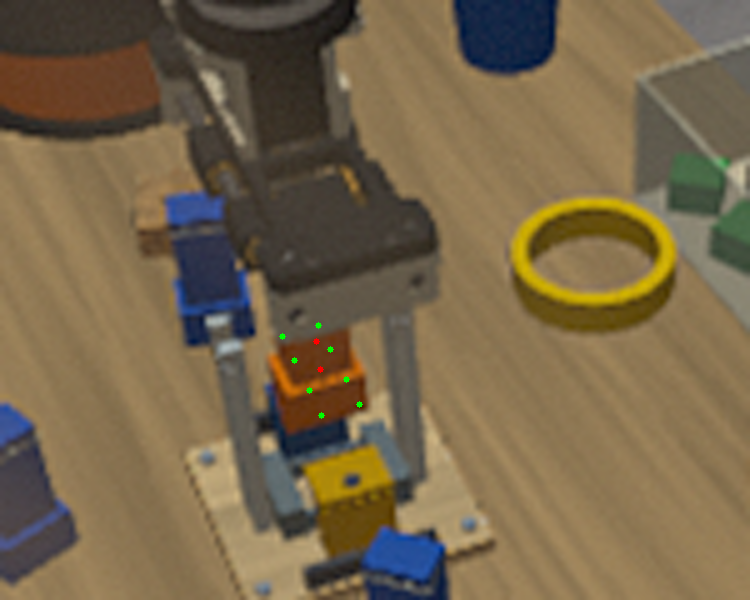

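View pics/tfull.png

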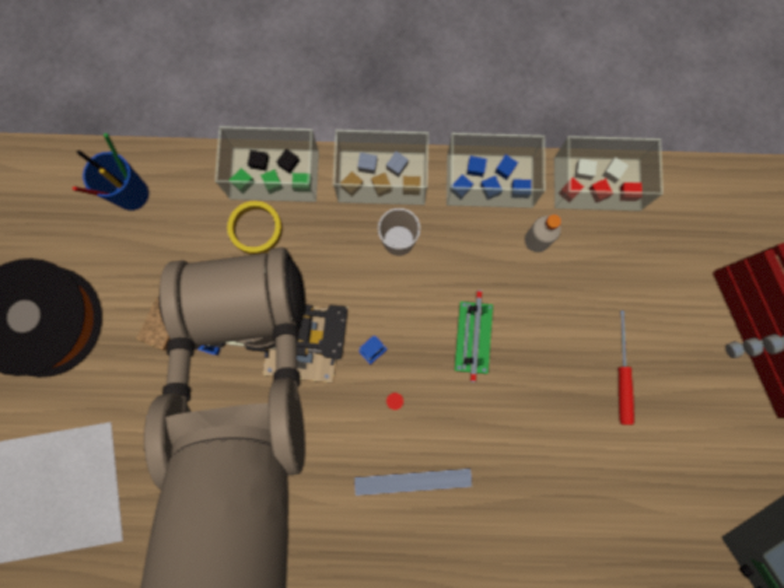

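View pics/sfull.png

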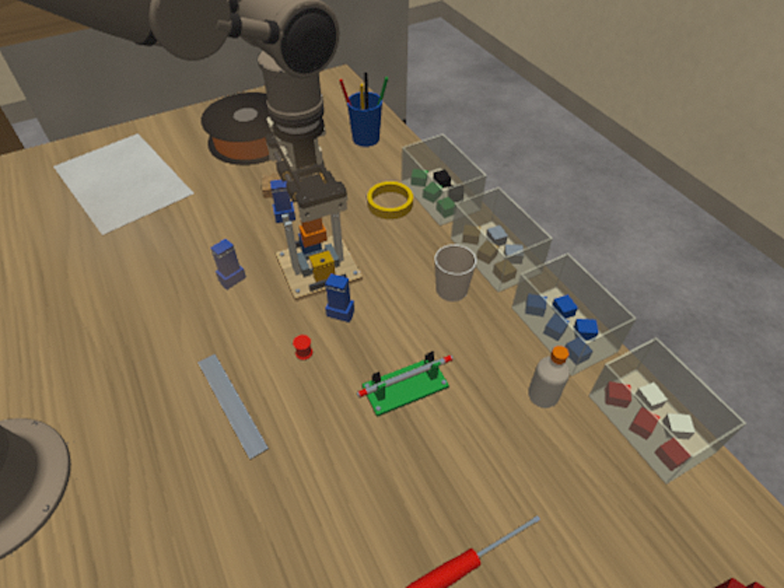

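Request:
send_rows([
  [[0,0,0,0,0,-2,1],[0,0,0,0.3,0,-3,1],[0,0,0,0.3,0,-3,1],[0,0,0,0.3,0,-3,1],[0,0,0,0.3,0,-3,1]],
])

```text
time: 24.58
tool_pos: [575.7, 170.7, 102.5]
tcp_rot: [3.142, -0.0, -0.08]
contact_force: [-0.1, 0.7, -1.6]
grip_width: 23.8
```

Request:
send_rows([
  [[0,0,0,0,0,0,1],[0,0,0,0,0,0,1],[0,0,0,0,0,0,1],[0,0,0,0,0,0,1]],
])

```text
time: 24.92
tool_pos: [575.6, 170.7, 102.5]
tcp_rot: [3.141, 0.0, -0.08]
contact_force: [-0.3, -0.1, -1.9]
grip_width: 24.0
```

```bash
python3 ov.py pics/s28.png 90 160; python3 go.py 575.8 171.0 101 -0.08; python3 -c "
from h import *
capture('side')
for l in('block_mid','block_foot','clip_seat','rod_mid'):
    print(l,[(np.round(x['location'],1).tolist(),round(float(x['conf']),2)) for x in place_of(l,'side')[:5]])
print('pred',proj('side',[575.4,170.8,71+47]),proj('side',[575.4,170.8,71+15.5]))"
```

```text
24.008057489607975 [575.64998855 170.73450426 102.49665743] 24.9167
turn [0.01, -0.0, -0.01] shift [0.1, -0.3, 1.5]
t 24.97 [575.7 170.7 102.5] [ 3.1415 -0.     -0.0802] [-0.1 -0.2 -0.5] 23.8
block_mid [([189.5, 159.5], 0.9), ([141.3, 201.4], 0.89), ([213.9, 242.6], 0.78), ([157.6, 223.2], 0.58)]
block_foot [([221.4, 246.1], 0.97), ([194.8, 168.6], 0.96), ([152.1, 202.9], 0.79), ([165.9, 227.2], 0.64)]
clip_seat [([268.0, 290.1], 0.89)]
rod_mid [([267.0, 286.5], 0.66), ([252.6, 217.2], 0.27)]
pred [[222.88634255 157.81005889]] [[224.23471469 167.32014087]]
```

View pics/s28.png

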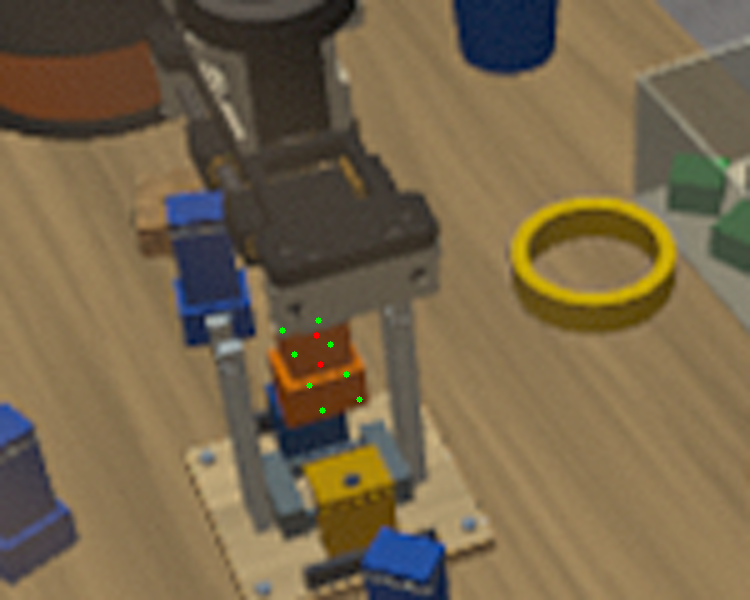

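The network's block position (157.6, 223.2) matches the prediction for 15 mm clearance (157.8, 222.9). The block is upright and held, and the rod is home in the clip, so I'm handing in.

```bash
python3 -c "
from plant import *
print(close_job())"
```

```text
the job is handed in; nothing more can be done
None
```

I finished both parts of the job and handed it in at about 25 s of the 67 s allowed.

**Rod:** I lifted it off the jig, pushed it down past the jaw to a firm stop (about 26 N), and released it. My last picture check put it level at about 36 mm against a nominal 35 mm. The jaw hooks were at the same pixels as before the push, so the jaw is closed over the rod.

**Block:** I gripped it by the neck and rocked it about 0.24 rad to each side. It then lifted freely, with only its own weight on the wrist. It is held upright over its seat, with its underside about 15 mm above the cheeks; the network's position for its centre agrees with that to within 1 px. The other things showed no visible shift in the pictures.

**What disagreed:**
- **Fingertip height:** the real fingertips were about 34 mm higher than the reported tool position. My first attempt to close on the rod therefore missed it. I found the offset by touching the top of the rod with closed fingers (about 17 N) and corrected every later move for it.
- **First rocking move:** it used the wrong lever length, giving about 10 N sideways before I corrected it.
- **Cheeks:** I did not measure how far each one moved. The picture shows the yellow one further out, and the free lift implies both had cleared.

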